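# Stand the model bike ready for its level setting

## Task

The self-balancing model bike leans against the carton and its level sensor is to be set. Turn the selector on the blue control console to the mark with the upright line on a base line (the level setting), flip the bike's kickstand all the way down past its snap-over point so that the bike cannot fall, then grip the bike by its top tube and bring it upright where it stands, both wheels on the bench and clear of the carton. Finish holding it upright by the top tube, do not let go; leave the other things on the bench alone.

Things in the scene. Friction and masses are not known exactly. Their poses are not given: they have to be found in the camera images.
- selector (a joint): Selector knob on the console, rad, growing clockwise seen from above. Four click positions: 0 off (dot), 0.63 level setting (upright line on a base line: the one wanted), 1.26 ride slow (one arrowhead), 1.88 ride fast (two arrowheads). Stops at 0 and 1.88. Turning takes about 0.04 N m; between two positions it springs to the nearer one.
- selector_grip (a point): On the selector's upright axis, 82 mm above the bench: the height to grip. Knob: black 40 mm disc with an upright bar 38 mm long, 14 mm wide, from 23 mm below to 7 mm above this point. The bar lies along this point's x axis and turns with the knob; the white pointer line is on its -x half.
- console: Blue control console with a grey top, 115 (x) x 165 (y) mm, 45 mm high, 1.9 kg, standing loose on the bench; origin at the centre of its underside. Selector near the middle; terminals 20 mm high stand at least 70 mm from the selector's axis.
- bike: Loose model bike, 0.75 to 0.95 kg, 310 mm long, 220 mm high, frame 55 mm and handlebar 100 mm wide. Origin on the bench midway between the wheels; x forward, y to its left, z up along the frame. It leans 11.5 degrees to its right on the carton, and tips about its x axis through the origin. The rear wheel's motor keeps it from rolling.
- wheel_line (a point): The bike's origin (on the bench, midway between the wheels) and its axes.
- top_tube (a point): Centre of the bike's top tube, where to grip: plain tube 22 mm thick along the bike's x axis, free for 40 mm to either side, 185 mm above the bike's origin along its z axis; bike's axes. Below it 28 mm are free, then comes the 38 mm wide battery pack with its board. The handlebar is 51 mm in front and reaches 34 mm higher.
- stand_pivot (a point): Hinge of the kickstand on the bike's left: 62 mm behind, 30 mm left of and 72 mm above the bike's origin; bike's axes.
- stand_foot (a point): Centre of the 13 mm rubber ball at the end of the kickstand's straight steel leg (9 mm thick, 64 mm from hinge to ball). Folded, it is 61 mm behind, 11 mm left of and 14 mm above the hinge in the bike's axes, beside the rear wheel; fully down, 13 mm in front, 27 mm left of and 57 mm below it, and 9 mm clear of the bench with the bike upright.
- kickstand (a joint): Kickstand angle, rad: 0 folded back, grows as the leg swings down, 1.96 fully down at its stop. Hinge axis (0, -0.975, -0.221) in the bike's axes. Over-centre spring: it pulls back below 0.85, snaps down by itself above. Pressing the folded leg down near its foot takes about 3 N.
- rear_axle (a point): Centre of the rear wheel (100 mm across, round 22 mm tyre): 105 mm behind and 50 mm above the bike's origin.
- front_axle (a point): Centre of the front wheel, like the rear one: 105 mm in front of and 50 mm above the bike's origin.
- carton: Taupe carton, 140 (x) x 260 (y) mm, 100 mm high, fixed; origin at the centre of its underside. The bike leans on the long top edge at its +x side.
- screwdriver: Screwdriver with a black handle, 150 mm long, lying on the bench between console and bike; bystander, origin at its underside.
- tape_roll: Grey roll of tape, 62 mm across, 18 mm high; bystander, origin at its underside.
- breadboard: Ivory breadboard, 55 x 165 mm, 14 mm high; bystander, origin at its underside.
- multimeter: Grey hand-held meter lying flat, 155 x 78 mm, 45 mm high; bystander, origin at its underside.
- solder_spool: Spool, 52 mm across, 38 mm high; bystander, origin at its underside.
- small_box: Small brown box, 85 x 115 mm, 45 mm high; bystander, origin at its underside.
- parts_tray: Black open parts tray, 100 x 130 mm, 30 mm high; bystander, origin at its underside.
Mind the look-alikes: they are no part of the job. Leave any orange look-alike of the console alone.

How it is judged:
By the outcome, as a careful person would: the job done as asked, in the order asked, and still so for the second after the job is handed in, while the arm keeps its last pose, push and grip.
It also fails if it takes over 67 s, if anything falls off the work surface, if the arm or the gripper's body presses on something with over 40 N, if the wrist force passes 120 N, or if a joint passes its speed limit or range.

## Robot

A 6-joint arm with a two-finger parallel gripper is mounted at the origin on the work surface. World frame = base frame: x ahead of the robot, y to its left, z up, the work surface at z = 0. Lengths are in m, angles in rad, forces in N, time in s.
With the tool pointing down it reaches from about 0.225 to 0.875 m from the base axis. Payload 3.4 kg.
Tool frame: the origin (TCP) lies midway between the tips of the shut fingers; the grasp point (between the pads) lies behind it (manip.grip_point_offset is the z of the grasp point in the tool frame, in m); z points along the fingers, x is the direction in which the jaws open and shut, and the axes are right-handed (so a half turn about z gives the same grasp; the last joint's range is limited). The gripper opens to 85 mm and grips with 20 to 120 N. Pads are 22 mm wide; open, the fingers measure 114 mm over their backs; the gripper's body (76 mm by 85 mm) begins 54 mm behind the grasp point. The pads swing forward as they close: fully open they stand 13 mm farther back than shut.
Start: joints at [1.008, 0.276, 1.505, -0, 1.361, -0.121], TCP at [0.246, 0.52, 0.231] pointing down, gripper open.
Joint ranges: [-2.89, 2.89], [-0.75, 2.08], [0.22, 2.7], [-1.18, 4.32], [0.11, 2.71], [-2.7, 2.7]. Speed limits (rad/s): [2.57, 2.57, 3.14, 3.14, 3.14, 3.14].

## Interface

Orientations are given as a unit quaternion [w, x, y, z].
In Python, from rig import manip, eyes, recognise, regions_of, mark_of gives the robot as it stands.
- The arm moves only by the shell command python3 -m inch 'ROWS' [FORCE]. ROWS is JSON, a list of rows, each a list of 5 numbers: the gripper command: -1 is shut, 1 is fully open, values between are in proportion, then the shift along the tool's x, y, z in mm, then the turn about the tool's z in degrees. A call has 1 to 20 rows; each row shifts and turns the pose as measured when the row begins, along the tool's axes as they then stand; what a row does not reach is not made up. A row lasts 1/12 s, in which the tool goes at most 41.7 mm and 7.16 degrees, less where a joint would pass 70% of its speed; a pose out of reach is approached as far as the arm can. A call with a gripper value outside its range is refused whole. The fingers move at their own pace and stop on an object; FORCE is the grip in N (left out, the last holds). Time passes only in rows, so rows that do not move let the fingers close. It gives the time, the measured TCP pose, the force and the opening at its end, in the units of the state.
- manip.get_state(): the state, without advancing time (a new reading comes with each control period).
- eyes.get_image(name): name is "scene" or "top" or "wrist"; returns a dict with "frame" (400x640x3 uint8, red, green, blue), "K" (3x3 intrinsics, pixels), "rvec" (rotation vector, rad) and "tvec" (3), from world to camera coordinates, as OpenCV has them; the wrist camera has in their place "mount" (4x4, takes a point from camera to tool coordinates, whose origin is the TCP and whose axes are the tool frame's). Camera axes: x right, y down, z forward; pixel columns grow to the right and rows downward; lengths in m; the calibration is good to about 2 mm. A picture is of the moment at which its call begins: read the wrist's pose just before it. There is no depth.
- manip.sign_off(): hands the job in, once; it reports no verdict.
Trained networks look in a picture, given as the dict that the camera call returned (one of the last four; its "shot" number tells which), for a name from the list of things; names that differ only in an ending like _2 or _b are one class to them, and where a whole thing is asked for, a point or a joint stands for the part that bears it (a point fixed in the world has none). Each returns a list of dicts, best first, with "confidence" (0 to 1); they miss things now and then, are a little off and sometimes report something else, mostly with a low value. They report only what shows in the picture. A call takes as long as a camera call. They do not tell look-alikes from the thing itself.
- recognise(picture, target): "bbox" ([left, top, width, height] in pixels, round what is visible of it).
- regions_of(picture, target): "mask" (400x640 bool, what is visible of it) and "bbox" ([left, top, width, height] in pixels, round what is visible of it).
- mark_of(picture, target): "point" ([row, column] in pixels: a listed point, or the origin of a listed thing).
The state is a dict: "clock": time; "qpos": joint angles; "qd": joint speeds; "effort": joint torques, N m; "position": TCP position; "ee_rot": TCP orientation; "contact_force": force on the tool from outside, world axes, zero at the start; "moment": the same for the moment, N m; "width": finger opening in m.
Only numpy, scipy, OpenCV 4.12 (cv2) and the standard library are available. Lean on these libraries where they do the work, as an engineer would, in place of code of your own. Each camera call takes 0.05 s, during which the arm holds its last target.

## Working session

There is one attempt and no reset: what is moved stays moved. The work goes in short steps, Python scripts to look and compute and a shell command to move; the robot and the scene stay as the last step left them, time stands still between calls to the robot, and variables do not carry over. Pictures are saved under pics/ and viewed, and the job is handed in when it is done.

```bash
ls; mkdir -p pics
python3 - <<'E'
from rig import manip, eyes
import cv2
print(manip.get_state(), manip.grip_point_offset)
for n in ("scene","top","wrist"):
    p=eyes.get_image(n); cv2.imwrite(f"pics/{n}0.png",p["frame"][:,:,::-1])
    print(n,p["K"].tolist(),p.get("rvec"),p.get("tvec"),p.get("mount"))
E
```

```text
pics
{'clock': 0.0, 'qpos': array([ 1.00801045e+00,  2.76583078e-01,  1.50614356e+00, -1.17346518e-05,
        1.36071423e+00, -1.21001642e-01]), 'qd': array([-0.00169398, -0.00020374,  0.00079309, -0.00040045,  0.00100415,
       -0.00126944]), 'effort': array([-1.12314126e-04, -4.16773868e+01, -2.45807683e+01,  6.87454735e-05,
        1.10008079e-02,  1.98621467e-05]), 'position': array([0.2455619 , 0.51932914, 0.23044237]), 'ee_rot': array([ 4.01722505e-04,  8.44851949e-01,  5.34999374e-01, -8.32239187e-04]), 'contact_force': array([-0.51129143, -0.24113734, -0.11670194]), 'moment': array([ 0.02504565,  0.00748804, -0.00935175]), 'width': 0.0853411156561809} -0.0187
scene [[369.52076426861066, 0.0, 316.97646717531757], [0.0, 369.52076426861066, 197.94583659652696], [0.0, 0.0, 1.0]] [ 0.67751761  2.75996446 -0.91930206] [ 0.43279322 -0.08342267  1.44378369] None
top [[393.3108854455188, 0.0, 318.2935521053187], [0.0, 393.3108854455188, 198.9990742816919], [0.0, 0.0, 1.0]] [ 2.12285245 -2.17733718  0.16048721] [1.07461087e-03 4.71957570e-01 1.25157368e+00] None
wrist [[358.1792152781138, 0.0, 322.6905392246197], [0.0, 358.1792152781138, 195.2532637211335], [0.0, 0.0, 1.0]] None None [[ 9.99999809e-01  5.45592138e-04 -2.89518075e-04  9.63935568e-04]
 [-4.53135323e-04  9.66579404e-01  2.56367022e-01 -6.39934319e-02]
 [ 4.19714040e-04 -2.56366842e-01  9.66579467e-01 -1.43403032e-01]
 [ 0.00000000e+00  0.00000000e+00  0.00000000e+00  1.00000000e+00]]
```

View pics/scene0.png

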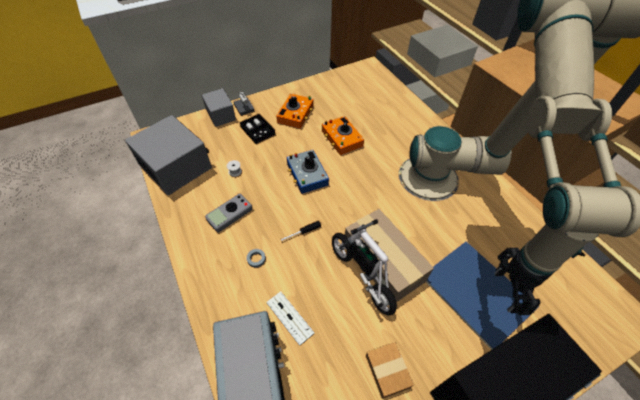

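View pics/top0.png

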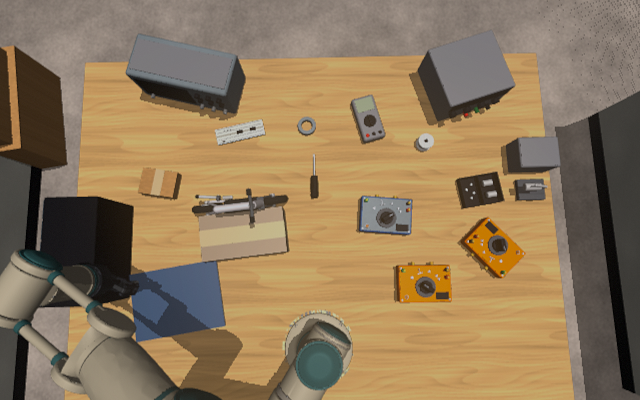

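View pics/wrist0.png

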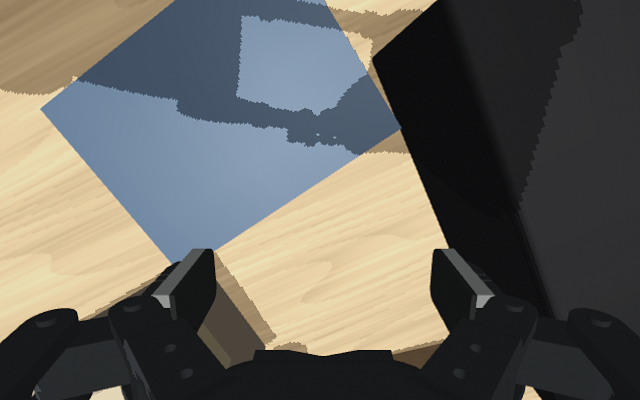

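The blue console is at top (385,215). The orange look-alikes at (425,285) and (497,245) are excluded because of their colour. The bike is at (240,205), facing right in the image (-y), with the carton on its robot side.

```bash
cat > h.py <<'E'
from rig import manip, eyes, recognise, regions_of, mark_of
import numpy as np, cv2
from scipy.spatial.transform import Rotation as R
def tool():
    s=manip.get_state(); q=s["ee_rot"]; T=np.eye(4)
    T[:3,:3]=R.from_quat([q[1],q[2],q[3],q[0]]).as_matrix(); T[:3,3]=s["position"]; return T,s
def grab(n):
    T,s=tool(); p=eyes.get_image(n)
    if n=="wrist": C=T@p["mount"]
    else:
        C=np.eye(4); r=cv2.Rodrigues(np.array(p["rvec"]))[0]; C[:3,:3]=r.T; C[:3,3]=-r.T@np.array(p["tvec"]).ravel()
    p["C"]=C; return p
def ray(p,uv):
    d=np.linalg.inv(p["K"])@np.array([uv[0],uv[1],1.]); d=p["C"][:3,:3]@d; return p["C"][:3,3],d/np.linalg.norm(d)
def onz(p,uv,z):
    o,d=ray(p,uv); return o+d*(z-o[2])/d[2]
def tri(rs):
    A=np.zeros((3,3));b=np.zeros(3)
    for o,d in rs:
        M=np.eye(3)-np.outer(d,d);A+=M;b+=M@o
    x=np.linalg.solve(A,b); return x,[np.linalg.norm((np.eye(3)-np.outer(d,d))@(x-o))*1000 for o,d in rs]
def proj(p,X):
    X=np.atleast_2d(X); c=(X-p["C"][:3,3])@p["C"][:3,:3]; uv=c@np.array(p["K"]).T; return uv[:,:2]/uv[:,2:]
def save(p,name,box=None,k=1):
    f=p["frame"][:,:,::-1]
    if box: x,y,w,h=box; f=f[y:y+h,x:x+w]
    cv2.imwrite("pics/"+name,cv2.resize(f,None,fx=k,fy=k,interpolation=cv2.INTER_CUBIC))
E
python3 - <<'E'
from h import *
np.set_printoptions(precision=4,suppress=True)
ps={n:grab(n) for n in("scene","top")}
for t in ["selector_grip","console","wheel_line","top_tube","stand_pivot","stand_foot","rear_axle","front_axle","carton"]:
    m={}
    for n,p in ps.items():
        m[n]=[(np.round(x["point"][::-1],1).tolist(),round(x["confidence"],2)) for x in mark_of(p,t)[:4]]
    print(t,m)
    try:
        x,e=tri([ray(ps[n],m[n][0][0]) for n in ps]); print("   ",x,np.round(e,1))
    except Exception as ex: print(ex)
save(ps["top"],"ct.png",(340,180,100,70),8)
save(ps["scene"],"bs.png",(310,190,110,140),4)
save(ps["top"],"bt.png",(180,180,120,90),6)
E
```

```text
selector_grip {'scene': [([293.3, 95.0], 0.52), ([310.4, 158.9], 0.49), ([345.7, 123.7], 0.49)], 'top': [([389.8, 216.0], 0.65), ([428.1, 287.4], 0.6), ([503.0, 245.9], 0.59)]}
    [ 0.4158 -0.1996  0.3876] [45.7 45.7]
console {'scene': [([307.2, 176.1], 0.91), ([342.1, 140.6], 0.89), ([297.3, 112.1], 0.73)], 'top': [([382.5, 219.0], 0.87), ([422.6, 285.3], 0.81), ([492.3, 247.6], 0.67), ([218.5, 198.5], 0.46)]}
    [ 0.4084 -0.2283 -0.0151] [3.8 3.8]
wheel_line {'scene': [([310.4, 177.0], 0.67)], 'top': [([162.6, 183.1], 0.7)]}
    [0.5251 0.2514 0.5516] [99.1 99.1]
top_tube {'scene': [([372.9, 246.2], 0.67)], 'top': []}
list index out of range
stand_pivot {'scene': [([367.4, 289.8], 0.93)], 'top': [([217.8, 197.4], 0.94)]}
    [0.4808 0.3077 0.0684] [1.1 1.1]
stand_foot {'scene': [([379.4, 302.1], 0.53)], 'top': [([197.3, 194.7], 0.58)]}
    [0.4838 0.3635 0.1041] [0.9 0.9]
rear_axle {'scene': [([384.2, 300.9], 0.7)], 'top': [([207.2, 209.9], 0.77), ([270.9, 202.3], 0.44)]}
    [0.4451 0.3502 0.0361] [0.4 0.4]
front_axle {'scene': [([341.7, 247.9], 0.68)], 'top': [([274.7, 202.4], 0.8)]}
    [0.4652 0.1319 0.0281] [0.4 0.4]
carton {'scene': [([383.0, 262.6], 0.56)], 'top': [([248.4, 238.0], 0.91)]}
    [ 0.3545  0.2248 -0.0168] [1.8 1.8]
```

View pics/ct.png

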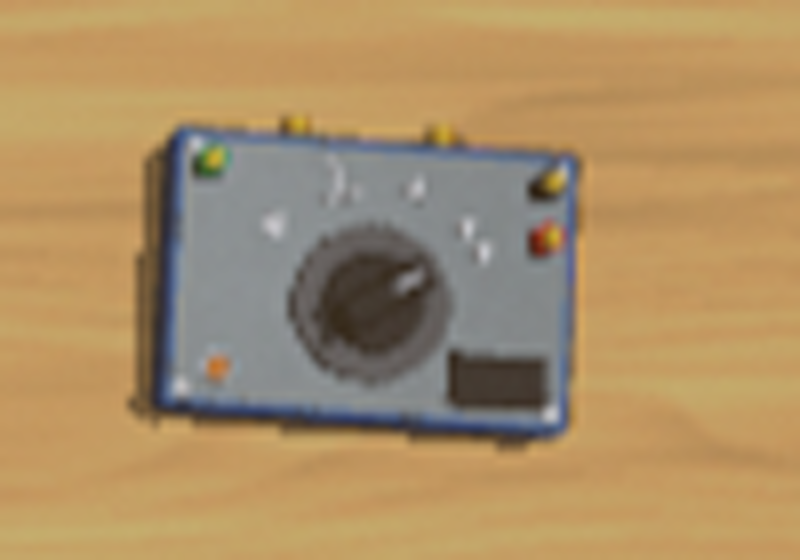

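View pics/bs.png

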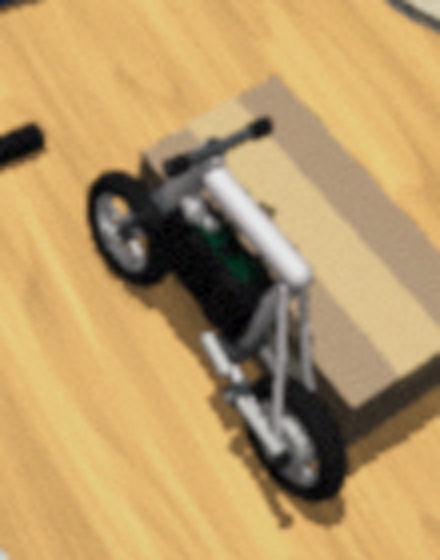

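View pics/bt.png

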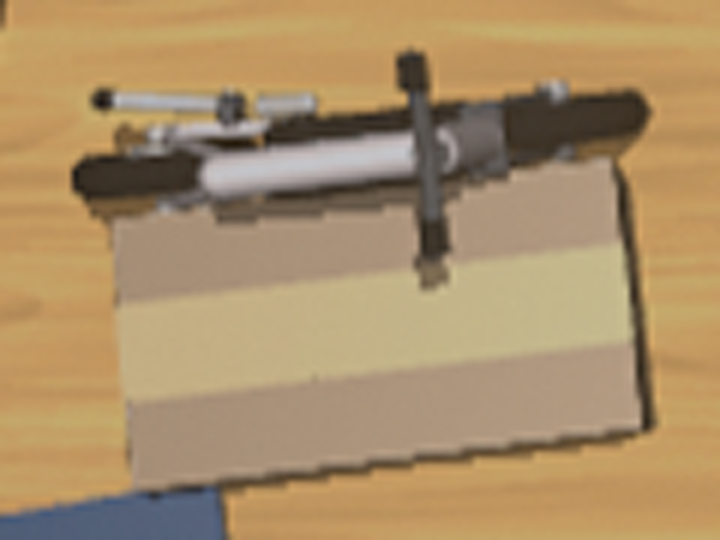

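```bash
python3 -m inch '[[1,0,0,-40,0],[1,0,0,-40,0],[1,-30,24,0,0],[1,-30,24,0,0],[1,-30,24,0,0],[1,-30,24,0,0],[1,-30,24,0,0],[1,-30,24,0,0],[1,-30,24,0,0],[1,-30,24,0,0],[1,-30,24,0,0],[1,-30,24,0,0],[1,-30,24,0,0],[1,-30,24,0,0],[1,-30,24,0,0],[1,-30,24,0,0],[1,-30,24,0,0],[1,-30,24,0,0],[1,-30,24,0,0],[1,-30,24,0,0]]'
```

```text
clock: 2.82
position: [0.4116, -0.1746, 0.3173]
ee_rot: [0.004, 0.841, 0.541, 0.007]
contact_force: [0.9, -0.2, -1.2]
width: 0.0849
```

Run:
```python
from h import *
np.set_printoptions(precision=4,suppress=True)
ps={n:grab(n) for n in("scene","top")}
# carton/bike axis & console axis from top view masks
for t in("console","selector"):
  for r in regions_of(ps["top"],t)[:3]:
    m=r["mask"]; ys,xs=np.nonzero(m); c=cv2.minAreaRect(np.c_[xs,ys].astype(np.float32)); print(t,r["confidence"],c, onz(ps["top"],c[0],.045 if t=="console" else .07))
print(onz(ps["top"],(340+371/8,180+281/8),.045))
print(onz(ps["top"],(340+370/8,180+300/8),.06))
```

```text
console 0.88 ((492.2500305175781, 247.25), (55.86143493652344, 39.59797668457031), 45.0) [ 0.3009 -0.5614  0.045 ]
console 0.85 ((423.0400085449219, 282.22003173828125), (39.605594635009766, 52.97386932373047), 86.8201675415039) [ 0.1975 -0.3336  0.045 ]
console 0.78 ((383.37347412109375, 220.6982421875), (57.08942794799805, 29.954069137573242), 22.2490234375) [ 0.3945 -0.2182  0.045 ]
selector 0.71 ((426.50006103515625, 287.0000305175781), (13.435027122497559, 10.60660171508789), 45.0) [ 0.1846 -0.3367  0.07  ]
selector 0.64 ((499.5, 244.5), (11.0, 13.0), 90.0) [ 0.3086 -0.5738  0.07  ]
selector 0.62 ((387.0, 216.5), (11.0, 12.0), 90.0) [ 0.4054 -0.226   0.07  ]
[ 0.4122 -0.2288  0.045 ]
[ 0.4032 -0.2253  0.06  ]
```

Run:
```python
from h import *
np.set_printoptions(precision=4,suppress=True)
p=grab("wrist"); save(p,"w1.png")
for r in mark_of(p,"selector_grip"): print(r["point"][::-1],r["confidence"],onz(p,r["point"][::-1],.082))
for r in mark_of(p,"console"): print("c",r["point"][::-1],r["confidence"],onz(p,r["point"][::-1],0))
u=proj(p,[[.404,-.226,.08]])[0]; print(u)
x,y=int(max(0,u[0]-110)),int(max(0,u[1]-80)); save(p,"w1c.png",(x,y,220,160),3.5); print(x,y)
```

```text
[62.6, 16.6] 0.98 [ 0.1836 -0.3393  0.082 ]
[268.3, 174.7] 0.66 [ 0.4032 -0.2307  0.082 ]
c [120.0, 39.3] 0.78 [ 0.1953 -0.3343  0.    ]
c [282.0, 170.7] 0.66 [ 0.417  -0.2305  0.    ]
c [14.7, 199.5] 0.6 [ 0.3042 -0.5697  0.    ]
[272.837  173.2149]
162 93
```

View pics/w1c.png

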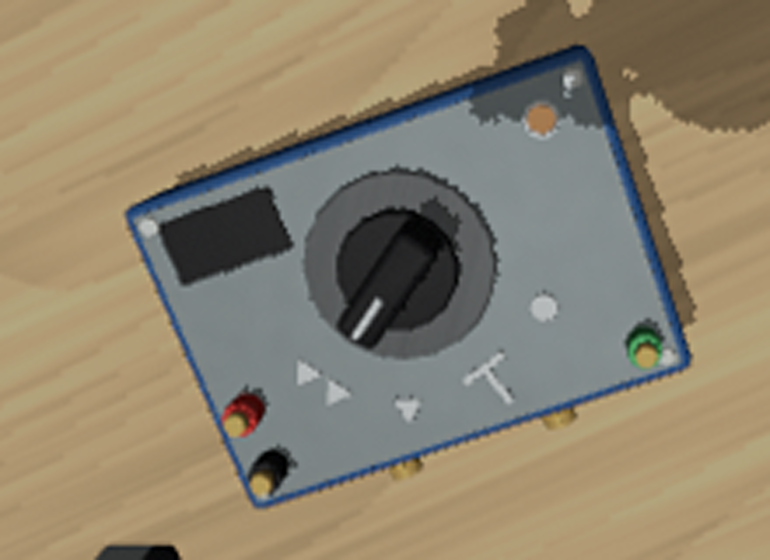

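The crop shows the marks from left to right: two arrowheads (322,382), one (407,408), upright line on a base line (490,378) and dot (543,307). The white pointer is at two arrowheads. I need two clicks counter-clockwise (-71.6°).

Run:
```python
from h import *
np.set_printoptions(precision=4,suppress=True)
p=grab("wrist");f=lambda u,v,z: onz(p,(162+u/3.5,93+v/3.5),z)
a,b=f(428,225,.089),f(355,335,.089); d=b-a
ang=np.degrees(np.arctan2(d[1],d[0])); print(a,b,np.linalg.norm(d),ang,(a+b)/2)
c=f(400,263,.046); print("plate centre",c)
for n,u in dict(two=(322,382),one=(407,408),T=(490,378),dot=(543,307)).items():
    e=f(*u,.045)-c; print(n,np.degrees(np.arctan2(e[1],e[0])))
T,s=tool(); print("yaw x",np.degrees(np.arctan2(T[1,0],T[0,0])),T[:3,3], s["qpos"])
```

```text
[ 0.3928 -0.204   0.089 ] [ 0.414 -0.239  0.089] 0.04101295205181718 -58.818238938564825 [ 0.4034 -0.2215  0.089 ]
plate centre [ 0.4053 -0.225   0.046 ]
two -58.51658443299049
one -23.747823546949192
T 11.678094609027493
dot 47.769629944742945
yaw x 65.67655288395332 [ 0.4115 -0.1711  0.3172] [-0.558   0.0291  1.5995  0.0091  1.5007 -1.7048]
```

```bash
python3 -m inch '[[1,-25,7.5,0,0],[1,-25,7.5,0,0],[1,0,0,30,6.9],[1,0,0,30,6.9],[1,0,0,30,6.9],[1,0,0,30,6.9],[1,0,0,30,6.9],[1,0,0,0,0],[1,0,0,0,0]]'
python3 - <<'E'
from h import *
np.set_printoptions(precision=4,suppress=True)
p=grab("wrist");save(p,"w2.png");T,s=tool();print(T,np.degrees(np.arctan2(T[1,0],T[0,0])))
for r in mark_of(p,"selector_grip"): print(r["point"][::-1],r["confidence"],onz(p,r["point"][::-1],.082))
print(proj(p,[[.404,-.223,.082],[.414,-.239,.089],[.3928,-.204,.089]]))
E
```

```text
clock: 3.97
position: [0.4108, -0.2147, 0.1685]
ee_rot: [0.007, 0.964, 0.267, 0.013]
contact_force: [0.5, -0.5, 0.4]
width: 0.0851
[[ 0.8571  0.5143  0.0281  0.4105]
 [ 0.5147 -0.8574 -0.0063 -0.2144]
 [ 0.0208  0.0198 -0.9996  0.1686]
 [ 0.      0.      0.      1.    ]] 30.981840313886433
[304.6, 208.3] 0.92 [ 0.4067 -0.2256  0.082 ]
[[303.0756 203.1507]
 [303.6491 233.4458]
 [302.4889 173.1164]]
```

View pics/w2.png

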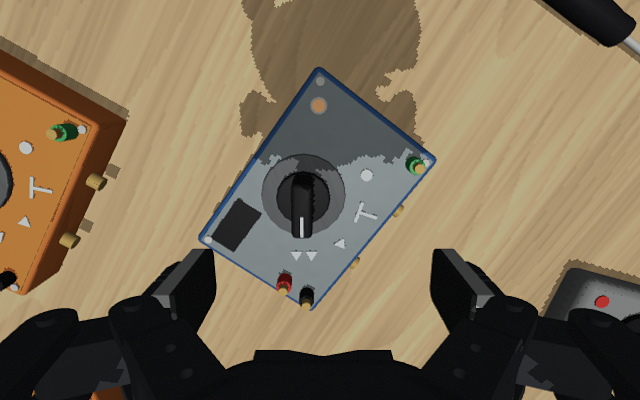

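```bash
cat >> h.py <<'E'
def go(target,yaw=None):
    """grip point -> world target, in tool mm; jaw yaw deg"""
    T,s=tool(); gp=T[:3,3]+T[:3,2]*(manip.grip_point_offset)
    d=T[:3,:3].T@(np.array(target)-gp)*1000
    y=np.degrees(np.arctan2(T[1,0],T[0,0]))
    print("gp",gp,"d mm",np.round(d,1),"yaw",round(y,1),"tilt z",T[:3,2], "turn", None if yaw is None else round((y-yaw+90)%180-90,1))
E
python3 - <<'E'
from h import *
np.set_printoptions(precision=4,suppress=True)
go([.406,-.225,.083],31.3)
E
```

```text
gp [ 0.4106 -0.2151  0.1881] d mm [-11.3   3.7 105. ] yaw 30.9 tilt z [ 0.03   -0.0079 -0.9995] turn -0.4
```

```bash
python3 -m inch '[[1,-6,2,30,0],[1,-5,2,30,0],[1,0,0,25,0],[1,0,0,10,0],[1,0,0,0,0]]'
python3 - <<'E'
from h import *
np.set_printoptions(precision=4,suppress=True)
go([.406,-.225,.083],31.3)
p=grab("wrist");save(p,"w3.png")
for r in mark_of(p,"selector_grip"): print(r["point"][::-1],r["confidence"],onz(p,r["point"][::-1],.082))
E
```

```text
clock: 4.48
position: [0.4174, -0.2318, 0.0843]
ee_rot: [0.02, 0.961, 0.273, 0.022]
contact_force: [-0.1, -0.0, 0.6]
width: 0.0853
gp [ 0.4164 -0.2313  0.1029] d mm [ -6.1 -11.8  19.2] yaw 31.8 tilt z [ 0.0536 -0.0261 -0.9982] turn 0.5
[300.6, 228.1] 0.72 [ 0.4044 -0.2263  0.082 ]
```

View pics/w3.png

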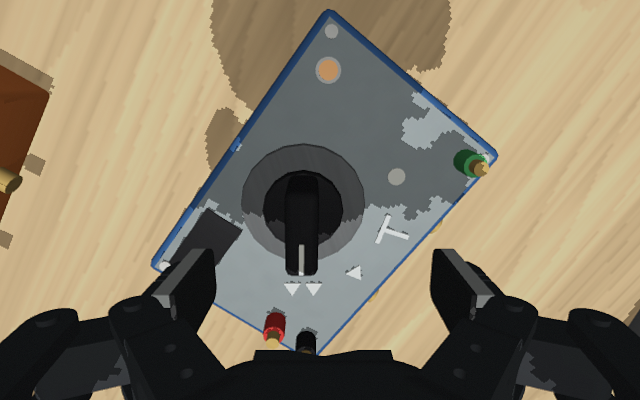

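```bash
python3 -m inch '[[1,-2,-4,4,0],[1,-2,-4,4,0],[1,-2,-4,4,0],[1,0,0,4,0],[1,0,0,2,0],[1,0,0,0,0]]'
python3 - <<'E'
from h import *
np.set_printoptions(precision=4,suppress=True)
go([.405,-.2255,.083],31.3); T,s=tool(); print(s["qpos"],s["qd"])
E
```

```text
clock: 5.08
position: [0.4104, -0.2275, 0.0716]
ee_rot: [0.026, 0.961, 0.274, 0.027]
contact_force: [-0.1, -0.8, 0.9]
width: 0.0853
gp [ 0.4092 -0.2269  0.0902] d mm [-3.1 -3.8  6.9] yaw 32.0 tilt z [ 0.0659 -0.0355 -0.9972] turn 0.7
[-0.6645  0.239   2.0182  0.0175  0.8107 -1.2325] [ 0.     -0.006   0.0003 -0.0011 -0.0055 -0.0022]
```

```bash
python3 -m inch '[[1,0,0,0,0],[1,0,0,0,0],[1,0,0,0,0],[1,0,0,0,0]]'
python3 - <<'E'
from h import *
np.set_printoptions(precision=4,suppress=True)
go([.405,-.2255,.083],31.3); T,s=tool(); print(s["qpos"],s["qd"])
E
```

```text
clock: 5.42
position: [0.4107, -0.2278, 0.0716]
ee_rot: [0.026, 0.961, 0.274, 0.027]
contact_force: [0.0, -0.2, 0.2]
width: 0.0855
gp [ 0.4095 -0.2271  0.0902] d mm [-3.2 -4.2  6.8] yaw 32.0 tilt z [ 0.0661 -0.0357 -0.9972] turn 0.7
[-0.6646  0.2393  2.0176  0.0175  0.8106 -1.2326] [-0.0009  0.0004 -0.0033 -0.0003  0.0014  0.0011]
```

```bash
python3 -m inch '[[1,-2,-2.5,3,0],[1,-2,-2.5,2,-0.7],[1,0,0,0,0]]'
python3 - <<'E'
from h import *
np.set_printoptions(precision=4,suppress=True)
go([.405,-.2255,.084],31.3)
p=grab("wrist");save(p,"w4.png")
for r in mark_of(p,"selector_grip"): print(r["point"][::-1],r["confidence"],onz(p,r["point"][::-1],.082))
E
```

```text
clock: 5.67
position: [0.4049, -0.2259, 0.0657]
ee_rot: [0.027, 0.959, 0.281, 0.027]
contact_force: [-0.6, 0.9, -0.1]
width: 0.0853
gp [ 0.4036 -0.2252  0.0844] d mm [1.  1.  0.5] yaw 32.7 tilt z [ 0.0664 -0.036  -0.9971] turn 1.4
[319.4, 274.2] 0.81 [ 0.4044 -0.2261  0.082 ]
```

View pics/w4.png

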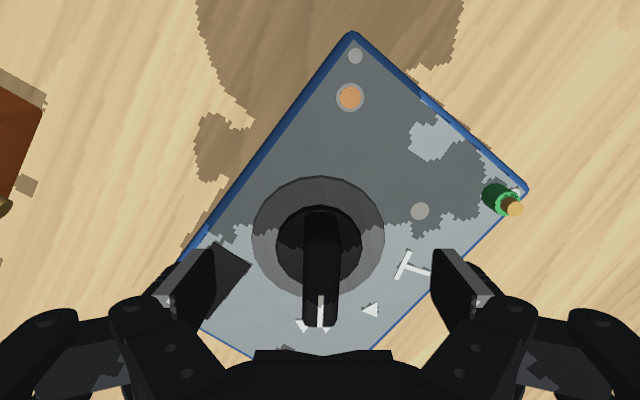

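```bash
python3 -m inch '[[0,0,0,0,1.4],[-0.4,0,0,0,0],[-1,0,0,0,0],[-1,0,0,0,0],[-1,0,0,0,0],[-1,0,0,0,0],[-1,0,0,0,0]]' 25
python3 - <<'E'
from h import *
go([.405,-.2255,.084],31.3)
E
```

```text
clock: 6.35
position: [0.4047, -0.2274, 0.0665]
ee_rot: [0.028, 0.962, 0.269, 0.026]
contact_force: [0.8, 1.7, -0.9]
width: 0.0139
gp [ 0.40350004 -0.22670482  0.0851487 ] d mm [ 1.9 -0.3  1.2] yaw 31.3 tilt z [ 0.06540087 -0.03891503 -0.99709997] turn -0.0
```

```bash
python3 -m inch '[[-1,0,0,0,-6],[-1,0,0,0,-6],[-1,0,0,0,-6],[-1,0,0,0,-6],[-1,0,0,0,-6],[-1,0,0,0,-6],[-1,0,0,0,-6],[-1,0,0,0,-6],[-1,0,0,0,-6],[-1,0,0,0,-6],[-1,0,0,0,-6]]'
python3 - <<'E'
from h import *
go([.405,-.2255,.084],102.7)
E
```

```text
clock: 7.27
position: [0.4047, -0.2271, 0.0664]
ee_rot: [0.037, 0.642, 0.766, 0.007]
contact_force: [-0.7, -1.2, 0.5]
width: 0.0133
gp [ 0.40343615 -0.22644864  0.08501612] d mm [0.7 1.6 1.1] yaw 100.0 tilt z [ 0.06513587 -0.03601834 -0.99722615] turn -2.7
```

```bash
python3 -m inch '[[-1,0,0,0,-2],[-1,0,0,0,-1],[0,0,0,0,0],[1,0,0,0,0],[1,0,0,0,0],[1,0,0,0,0],[1,0,0,-30,0],[1,0,0,-40,0],[1,0,0,-40,0],[1,0,0,-40,0]]'
python3 - <<'E'
from h import *
go([.405,-.2255,.084],102.7)
p=grab("wrist");save(p,"w5.png")
E
```

```text
clock: 8.1
position: [0.3899, -0.2173, 0.2119]
ee_rot: [0.025, 0.621, 0.783, 0.007]
contact_force: [1.0, -0.2, -0.3]
width: 0.0853
gp [ 0.38903652 -0.21696847  0.23056216] d mm [ -7.5   7.5 147.3] yaw 103.1 tilt z [ 0.04709604 -0.01982006 -0.99869371] turn 0.4
```

View pics/w5.png

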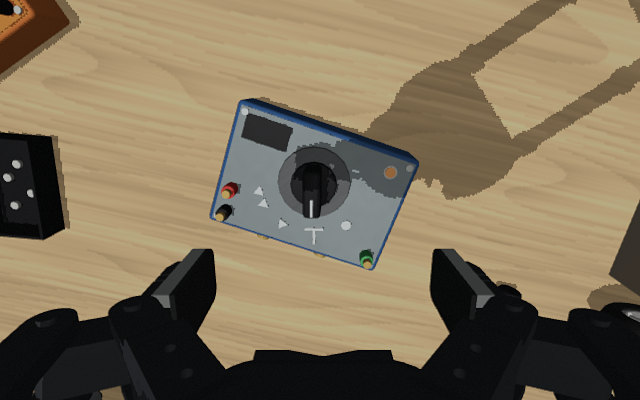

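The pointer (311,208) stands at the upright-line-on-base mark (314,235). Next comes the bike.

```bash
python3 -m inch '[[1,0,0,-20,7],[1,0,0,-20,7],[1,0,0,-20,7],[1,0,0,-20,7],[1,0,0,-20,7],[1,0,0,-15,7],[1,0,0,-15,7],[1,0,0,0,7],[1,0,0,0,7],[1,0,0,0,7],[1,0,0,0,7],[1,0,0,0,7],[1,0,0,0,7],[1,0,0,0,7]]'
python3 - <<'E'
from h import *
go([.5,.33,.33],5.3)
E
```

```text
clock: 9.32
position: [0.3869, -0.2151, 0.3608]
ee_rot: [0.02, 0.999, 0.024, 0.036]
contact_force: [-0.1, 0.7, 0.0]
width: 0.0854
gp [ 0.38548251 -0.21437128  0.37947349] d mm [ 137.4 -540.1   36.5] yaw 2.8 tilt z [ 0.07316345 -0.0389238  -0.99656011] turn -2.5
```

```bash
python3 -m inch '[[1,9,-38,2,0],[1,9,-38,2,0],[1,9,-38,2,0],[1,9,-38,2,0],[1,9,-38,2,0],[1,9,-38,2,0],[1,9,-38,2,0],[1,9,-38,2,0],[1,9,-38,2,0],[1,9,-38,2,0],[1,9,-38,2,0],[1,9,-38,2,0],[1,9,-38,2,0],[1,9,-38,2,0],[1,0,0,0,0],[1,0,0,0,0]]'
python3 - <<'E'
from h import *
np.set_printoptions(precision=4,suppress=True)
go([.5,.33,.33],5.3)
p=grab("wrist");save(p,"w6.png")
for t in ["wheel_line","top_tube","stand_pivot","stand_foot","rear_axle","front_axle","carton"]:
    for r in mark_of(p,t)[:2]: print(t,np.round(r["point"][::-1],1),round(r["confidence"],2))
E
```

```text
clock: 10.65
position: [0.5005, 0.3447, 0.3077]
ee_rot: [0.022, 0.999, 0.016, 0.037]
contact_force: [-0.3, -0.2, 0.1]
width: 0.0854
gp [0.4991 0.3455 0.3263] d mm [ 0.6 15.6 -2.9] yaw 1.9 tilt z [ 0.0756 -0.0424 -0.9962] turn -3.4
top_tube [230.  305.4] 0.75
stand_pivot [287.  187.3] 0.63
stand_foot [287.1 132.3] 0.65
stand_foot [279.4 307.6] 0.39
rear_axle [284.4 133. ] 0.68
front_axle [281.1 310. ] 0.76
front_axle [448.8 348.5] 0.43
carton [196.7 231.8] 0.78
```

View pics/w6.png

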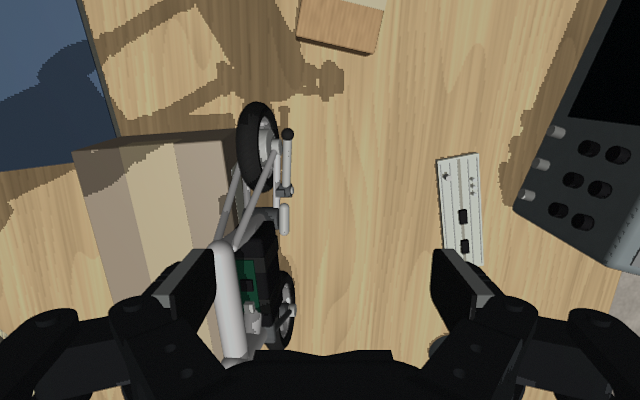

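```bash
cat > bike.py <<'E'
from h import *
from scipy.optimize import least_squares
P=dict(rear=(-.105,0,.05),front=(.105,0,.05),pivot=(-.062,.03,.072),foot=(-.123,.041,.086),tube=(0,0,.185),t0=(-.04,0,.185),t1=(.04,0,.185))
def pose(o):
    x,y,psi,roll=o; return R.from_euler("ZX",[psi,roll]).as_matrix(),np.array([x,y,0])
def fit(obs,x0,freeroll=False):
    def f(o):
        if not freeroll: o=np.r_[o[:3],x0[3]]
        M,t=pose(o); return np.concatenate([proj(p,M@np.array(P[k])+t)[0]-uv for p,k,uv in obs])
    s=least_squares(f,x0,loss="soft_l1",f_scale=2); o=s.x.copy()
    if not freeroll:o[3]=x0[3]
    return o,f(o).reshape(-1,2)
E
python3 - <<'E'
from bike import *
np.set_printoptions(precision=4,suppress=True)
w=grab("wrist");s=grab("scene");t=grab("top")
obs=[(w,"foot",(288,133)),(w,"pivot",(286,190)),(t,"rear",(207.2,209.9)),(t,"front",(274.7,202.4)),(t,"pivot",(217.8,197.4)),(t,"foot",(197.3,196)),
(s,"rear",(384.2,300.9)),(s,"front",(341.7,247.9)),(s,"pivot",(367.4,289.8)),(s,"foot",(379.4,302.1)),(w,"front",(281,310)),(w,"rear",(262,147))]
for fr in(False,True):
    o,r=fit(obs,[.47,.25,-1.48,.2007],fr); print(o,np.degrees(o[2:]))
    for q,e in zip(obs,r): print(q[1],q[2],e)
M,tt=pose(o)
for k in("foot","pivot","tube","rear","front","t0","t1"): print(k,M@P[k]+tt, proj(w,M@P[k]+tt))
f=w["frame"][:,:,::-1].copy()
o,_=fit(obs,[.47,.25,-1.48,.2007]);M,tt=pose(o)
for k in P:
    u=proj(w,M@P[k]+tt)[0]; cv2.circle(f,(int(u[0]),int(u[1])),3,(0,0,255),1)
cv2.imwrite("pics/w6o.png",f)
f=t["frame"][:,:,::-1].copy();f=cv2.resize(f,None,fx=6,fy=6)
for k in P:
    u=proj(t,M@P[k]+tt)[0]; cv2.circle(f,(int(u[0]*6+3),int(u[1]*6+3)),5,(0,0,255),1)
cv2.imwrite("pics/t6o.png",f[1080:1620,1080:1800])
E
```

```text
[ 0.4723  0.2405 -1.474   0.2007] [-84.4545  11.4993]
foot (288, 133) [-0.1833  0.5446]
pivot (286, 190) [ 0.1554 -1.2428]
rear (207.2, 209.9) [ 0.913  -2.8042]
front (274.7, 202.4) [-1.5987 -3.1601]
pivot (217.8, 197.4) [ 0.8786 -0.8181]
foot (197.3, 196) [ 0.3665 -0.3404]
rear (384.2, 300.9) [-2.3955 -2.3102]
front (341.7, 247.9) [-0.9801 -1.4766]
pivot (367.4, 289.8) [-0.1684 -2.1181]
foot (379.4, 302.1) [-0.44    1.9134]
front (281, 310) [-1.0301 -1.9567]
rear (262, 147) [-1.561  -0.1838]
[ 0.4739  0.2407 -1.4775  0.2257] [-84.657   12.9318]
foot (288, 133) [-0.4724  0.69  ]
pivot (286, 190) [ 0.0618 -1.1252]
rear (207.2, 209.9) [ 0.8959 -3.0225]
front (274.7, 202.4) [-1.6106 -3.1494]
pivot (217.8, 197.4) [ 0.8602 -0.8058]
foot (197.3, 196) [ 0.3364 -0.2805]
rear (384.2, 300.9) [-2.5923 -2.1246]
front (341.7, 247.9) [-0.9756 -1.4196]
pivot (367.4, 289.8) [-0.1336 -2.189 ]
foot (379.4, 302.1) [-0.3462  1.7746]
front (281, 310) [-1.0189 -2.1239]
rear (262, 147) [-0.8681 -0.336 ]
foot [0.483  0.3651 0.093 ] [[287.5276 133.69  ]]
pivot [0.4812 0.3037 0.0769] [[286.0618 188.8748]]
tube [0.4327 0.2368 0.1803] [[226.0329 298.2661]]
rear [0.453  0.3442 0.0487] [[261.1319 146.664 ]]
front [0.4725 0.1351 0.0487] [[279.9811 307.8761]]
t0 [0.4289 0.2767 0.1803] [[218.8856 255.9038]]
t1 [0.4364 0.197  0.1803] [[232.632  337.3789]]
```

View pics/w6o.png

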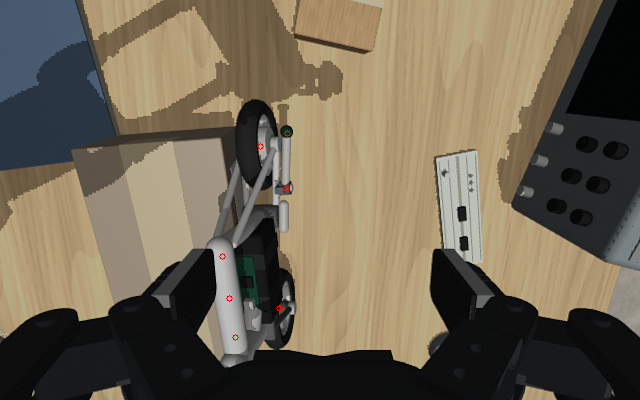

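View pics/t6o.png

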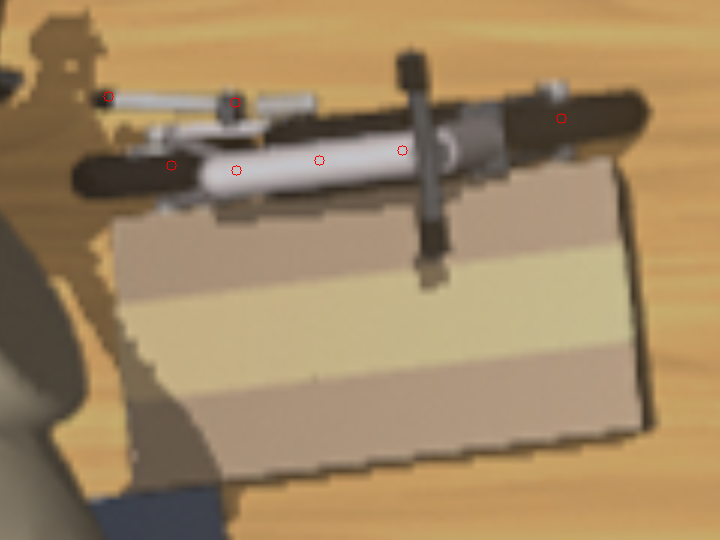

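```bash
cat > leg.py <<'E'
from bike import *
O=[.4723,.2405,-1.474,.2007]
def legpt(th,d,o=O):
    M,t=pose(o); ax=np.array([0,-.975,-.221]); ax/=np.linalg.norm(ax)
    v=np.array([-.061,.011,.014]); v=v/np.linalg.norm(v)*d
    return M@(np.array(P["pivot"])+R.from_rotvec(ax*th).apply(v))+t
def tipgo(target,tip=(-50,0,-13)):
    T,s=tool(); cur=T[:3,3]+T[:3,:3]@(np.array(tip)/1000)
    print("tip",cur,"d mm",np.round(T[:3,:3].T@(np.array(target)-cur)*1000,1),"yaw",np.degrees(np.arctan2(T[1,0],T[0,0])),"tz",T[:3,2],s["contact_force"],s["width"])
E
python3 - <<'E'
from leg import *
np.set_printoptions(precision=4,suppress=True)
for th in (0,.4,.85,1.2,1.96): print(th,legpt(th,.035),legpt(th,.045),legpt(th,.064))
M,t=pose(O)
for b in(-.094,-.107,-.118): print(b,M@[b,.037,.085]+t)
tipgo(legpt(0,.045)+[0,0,.06])
E
```

```text
0 [0.4824 0.3375 0.0853] [0.4827 0.3472 0.0878] [0.4834 0.3656 0.0926]
0.4 [0.488  0.3378 0.0729] [0.4899 0.3476 0.0719] [0.4935 0.3661 0.0699]
0.85 [0.4943 0.3319 0.0604] [0.498  0.3399 0.0558] [0.505  0.3552 0.047 ]
1.2 [0.4984 0.3233 0.0532] [0.5032 0.329  0.0465] [0.5125 0.3396 0.0338]
1.96 [0.5025 0.2987 0.0492] [0.5086 0.2972 0.0414] [0.5202 0.2945 0.0265]
-0.094 [0.4824 0.3359 0.0907]
-0.107 [0.4812 0.3489 0.0907]
-0.118 [0.4801 0.3598 0.0907]
tip [0.4501 0.3414 0.3186] d mm [ 19.7 -12.4 172.5] yaw 1.6817223049529375 tz [ 0.0775 -0.0412 -0.9961] [ 0.5794 -0.1257 -0.405 ] 0.08539454151184771
```

```bash
python3 -m inch '[[1,9,-4,0,-2],[1,9,-4,0,-2],[1,6,-4,30,0],[1,1,0,40,0],[1,0,0,40,0],[1,0,0,40,0],[1,0,0,20,0],[1,0,0,0,0]]'
python3 - <<'E'
from leg import *
np.set_printoptions(precision=4,suppress=True)
tipgo([.487,.346,.11])
p=grab("wrist");save(p,"w7.png");q=grab("scene");save(q,"s7.png",(300,200,140,130),5)
E
```

```text
clock: 11.87
position: [0.5442, 0.3495, 0.1425]
ee_rot: [0.019, 0.998, 0.049, 0.045]
contact_force: [-0.4, -0.5, 0.5]
width: 0.0857
tip [0.4935 0.3449 0.1511] d mm [-9.9 -3.4 40.2] yaw 5.712275493041482 tz [ 0.0912 -0.0332 -0.9953] [-0.4298 -0.471   0.4555] 0.08569226138024066
```

View pics/w7.png

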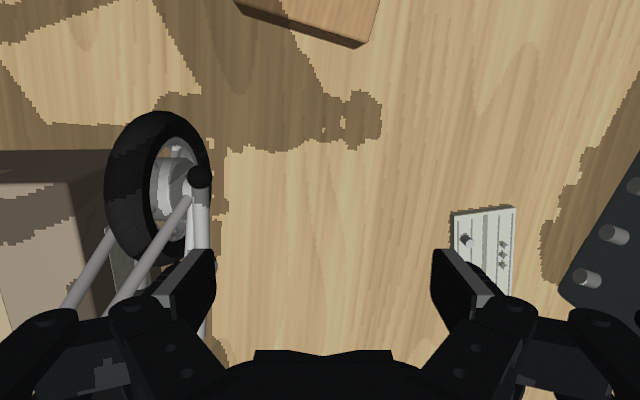

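View pics/s7.png

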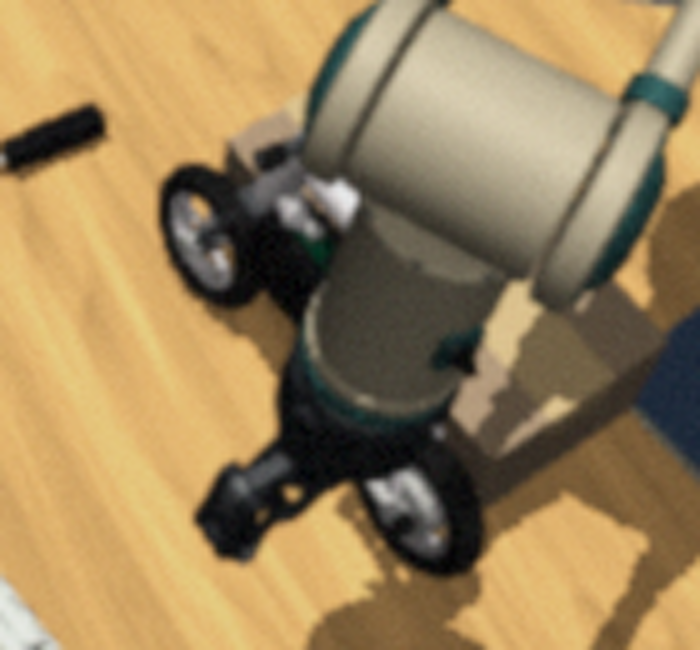

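Run:
```python
from leg import *
np.set_printoptions(precision=4,suppress=True)
T,s=tool();w=grab("wrist");q=grab("scene");t=grab("top");save(t,"t7.png",(130,120,220,170),3.6)
M,tt=pose(O);print("foot proj",proj(w,M@P["foot"]+tt),"pivot",proj(w,M@P["pivot"]+tt),"tip",proj(w,T[:3,3]+T[:3,:3]@np.array([-.05,0,-.013])))
for h in(.1,.15,.2,.25,.3,.35): print(h,T[:3,3]-T[:3,2]*h,proj(q,T[:3,3]-T[:3,2]*h)[0]*5-[1500,1000])
```

```text
foot proj [[199.9951 181.0962]] pivot [[202.3462 267.6469]] tip [[193.8646 269.3977]]
0.1 [0.5363 0.3538 0.2462] [334.6376 432.7041]
0.15 [0.5315 0.3553 0.2959] [356.873  387.6987]
0.2 [0.5267 0.3568 0.3457] [381.2099 338.4399]
0.25 [0.5218 0.3583 0.3954] [407.9611 284.2945]
0.3 [0.517  0.3598 0.4451] [437.5045 224.4976]
0.35 [0.5122 0.3613 0.4949] [470.3013 158.1155]
```

View pics/t7.png

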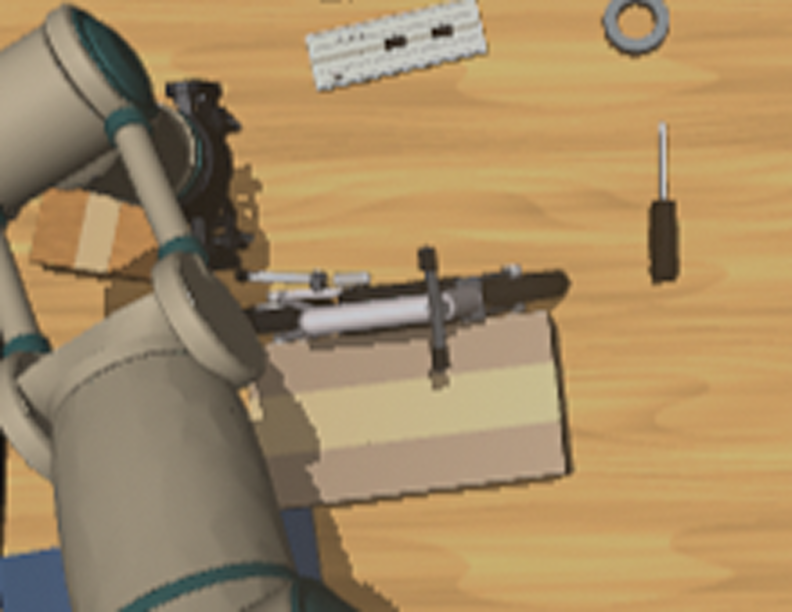

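```bash
python3 -m inch '[[1,-6,-2,15,0],[1,-5,-2,15,0],[1,-2,0,10,0],[1,0,0,4,0],[1,0,0,0,0]]'
python3 - <<'E'
from leg import *
np.set_printoptions(precision=4,suppress=True)
tipgo([.487,.346,.092])
p=grab("wrist");save(p,"w8.png")
E
```

```text
clock: 12.53
position: [0.5455, 0.358, 0.1159]
ee_rot: [0.011, 0.997, 0.049, 0.061]
contact_force: [0.1, -0.2, 0.4]
width: 0.0855
tip [0.4945 0.3532 0.1227] d mm [-11.8   5.6  29.7] yaw 5.728661895279327 tz [ 0.1232 -0.0155 -0.9923] [ 0.148  -0.1517  0.4333] 0.08550976127552237
```

View pics/w8.png

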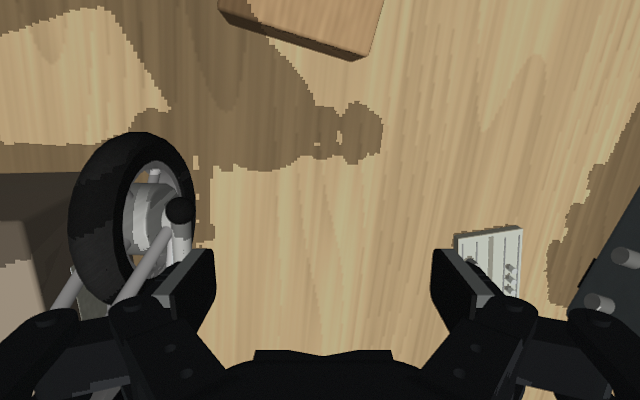

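```bash
python3 - <<'E'
from leg import *
np.set_printoptions(precision=4,suppress=True)
T,s=tool();print(s["qpos"],s["effort"],s["qd"])
E
python3 -m inch '[[1,-5,0,0,0],[1,0,0,0,0]]'
python3 - <<'E'
from leg import *
np.set_printoptions(precision=4,suppress=True)
T,s=tool();print(s["qpos"]);tipgo([.487,.346,.092])
E
```

```text
[ 0.5157  0.4235  1.584  -0.0864  1.035   0.4581] [ -0.0164 -47.4657 -22.0564  -0.3732  -0.5371   0.0011] [-0.0013 -0.0032 -0.011  -0.0009  0.0016  0.0009]
clock: 12.75
position: [0.5417, 0.358, 0.1176]
ee_rot: [0.01, 0.997, 0.049, 0.063]
contact_force: [0.2, -0.1, -0.6]
width: 0.0851
[ 0.519   0.4166  1.5927 -0.0871  1.0305  0.4623]
tip [0.4907 0.3533 0.1243] d mm [-8.4  6.1 31.6] yaw 5.693361448091952 tz [ 0.1264 -0.0137 -0.9919] [ 0.2211 -0.1253 -0.6019] 0.08513616790617065
```

```bash
python3 -m inch '[[1,-12,5,28,0],[1,0,0,0,0]]'
python3 - <<'E'
from leg import *
np.set_printoptions(precision=4,suppress=True)
tipgo([.487,.346,.092]); tipgo([.499,.343,.05])
p=grab("wrist");save(p,"w9.png");q=grab("top");save(q,"t9.png",(130,150,160,100),5)
E
```

```text
clock: 12.92
position: [0.5346, 0.352, 0.0903]
ee_rot: [0.009, 0.997, 0.049, 0.065]
contact_force: [-2.7, -1.1, -1.9]
width: 0.0856
tip [0.4836 0.3473 0.0967] d mm [2.6 1.5 5.1] yaw 5.6974633220032995 tz [ 0.1302 -0.0116 -0.9914] [-2.7356 -1.0759 -1.9417] 0.08556371796327117
tip [0.4836 0.3473 0.0967] d mm [ 8.8  4.6 48.4] yaw 5.6974633220032995 tz [ 0.1302 -0.0116 -0.9914] [-2.7356 -1.0759 -1.9417] 0.08556371796327117
```

View pics/w9.png

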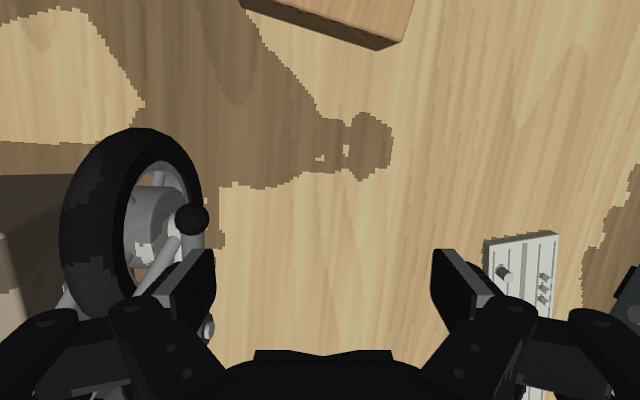

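```bash
python3 -m inch '[[1,4,1,16,0],[1,4,1,12,0]]'
python3 - <<'E'
from leg import *
np.set_printoptions(precision=4,suppress=True)
tipgo([.499,.343,.05])
p=grab("wrist");save(p,"w10.png")
E
```

```text
clock: 13.18
position: [0.5572, 0.3573, 0.0753]
ee_rot: [0.003, 0.996, 0.049, 0.077]
contact_force: [-1.0, -0.1, -0.0]
width: 0.0856
tip [0.506  0.3523 0.0805] d mm [-12.5   8.2  29.1] yaw 5.697107484074706 tz [ 0.1533  0.0016 -0.9882] [-1.0477 -0.141  -0.0483] 0.08558807165409116
```

View pics/w10.png

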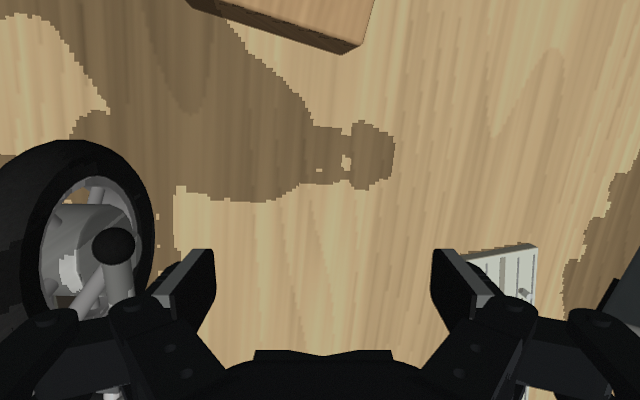

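```bash
python3 -m inch '[[1,3,0,-20,0],[1,0,0,0,0],[1,0,0,-20,0],[1,0,0,0,0],[1,-14,6,0,0],[1,0,0,0,0]]'
python3 - <<'E'
from leg import *
np.set_printoptions(precision=4,suppress=True)
tipgo([.485,.347,.1])
p=grab("wrist");save(p,"w11.png")
tipgo([.485,.347,.1]);T,s=tool();print(s["qpos"],s["qpos"][[1,2,4]].sum())
E
```

```text
clock: 13.73
position: [0.5468, 0.3518, 0.1155]
ee_rot: [0.002, 0.996, 0.048, 0.08]
contact_force: [-0.7, 0.3, -0.5]
width: 0.0856
tip [0.4956 0.347  0.1205] d mm [-13.7  -1.3  18.5] yaw 5.57556286705405 tz [ 0.1587  0.004  -0.9873] [-0.7334  0.3106 -0.5279] 0.08564852093480402
tip [0.4976 0.348  0.1207] d mm [-15.8  -0.4  18.3] yaw 5.569257421064998 tz [ 0.1617  0.0057 -0.9868] [ 0.9407  0.6484 -0.2343] 0.08540322357821503
[ 0.506   0.4038  1.6246 -0.0891  0.9699  0.4547] 2.998378297070925
```

View pics/w11.png

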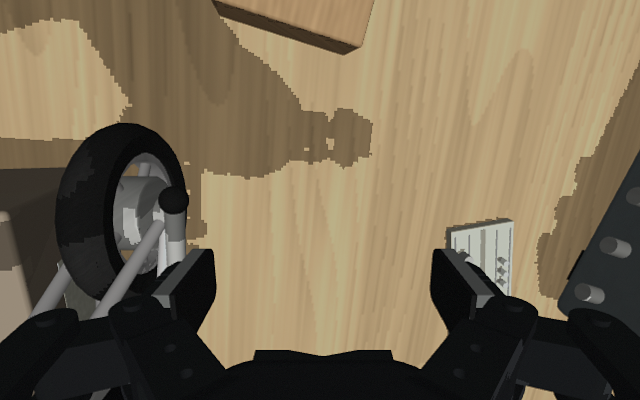

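```bash
python3 -m inch '[[1,-19,0,15,0],[1,0,0,0,0]]'
python3 - <<'E'
from leg import *
np.set_printoptions(precision=4,suppress=True)
tipgo([.485,.347,.1])
p=grab("wrist")
tipgo([.485,.347,.1])
E
```

```text
clock: 13.95
position: [0.5343, 0.3519, 0.0984]
ee_rot: [0.0, 0.995, 0.048, 0.083]
contact_force: [-2.0, -0.9, -2.5]
width: 0.0854
tip [0.483 0.347 0.103] d mm [1.4 0.2 3.3] yaw 5.5258922920134355 tz [ 0.1646  0.0073 -0.9863] [-2.0273 -0.879  -2.4727] 0.085387206620418
tip [0.4873 0.3486 0.1053] d mm [-3.3  1.4  4.8] yaw 5.532145644923299 tz [ 0.1724  0.0108 -0.985 ] [1.435  1.0277 0.5959] 0.08532515473965088
```

```bash
python3 -m inch '[[1,-5,1,14,0],[1,0,0,0,0],[1,-3,1,14,0],[1,0,0,0,0],[1,0,0,0,0]]'
python3 - <<'E'
from leg import *
np.set_printoptions(precision=4,suppress=True)
tipgo([.495,.345,.055])
p=grab("wrist");save(p,"w12.png")
tipgo([.495,.345,.055])
E
```

```text
clock: 14.42
position: [0.5468, 0.3559, 0.0781]
ee_rot: [-0.005, 0.994, 0.048, 0.095]
contact_force: [-0.3, 0.5, 1.1]
width: 0.0853
tip [0.4955 0.3509 0.0814] d mm [-6.   5.9 25.7] yaw 5.535405491950134 tz [ 0.1886  0.0187 -0.9819] [-0.3397  0.4658  1.0966] 0.08529301598302808
tip [0.4952 0.3508 0.0812] d mm [-5.7  5.7 25.6] yaw 5.532152194009658 tz [ 0.1881  0.0184 -0.982 ] [ 0.0664 -0.105   0.2978] 0.08519359316985946
```

View pics/w12.png

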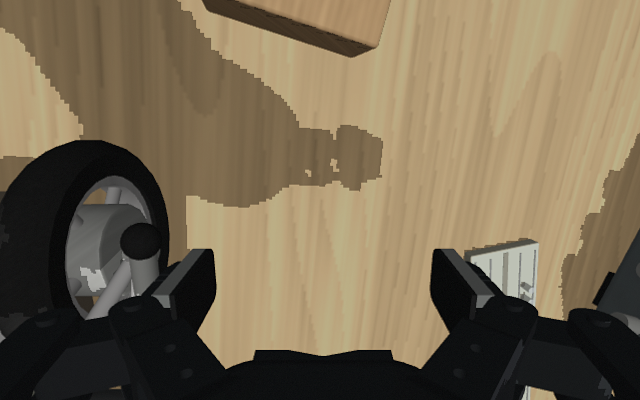

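```bash
python3 -m inch '[[1,-10,0,-20,0]]'
python3 - <<'E'
from leg import *
np.set_printoptions(precision=4,suppress=True)
for i in range(4):
    tipgo([.483,.345,.1]);p=grab("wrist")
tipgo([.483,.345,.1])
E
```

```text
clock: 14.55
position: [0.5337, 0.3537, 0.0935]
ee_rot: [-0.004, 0.994, 0.048, 0.093]
contact_force: [-0.2, -0.0, 0.3]
width: 0.0856
tip [0.4824 0.3488 0.097 ] d mm [ 0.8  3.9 -2.9] yaw 5.490353030047449 tz [ 0.1851  0.0161 -0.9826] [-0.1976 -0.0258  0.2732] 0.08556725048677465
tip [0.4812 0.3498 0.102 ] d mm [1.  5.  2.2] yaw 5.50551906811548 tz [ 0.189   0.0193 -0.9818] [-1.0261 -0.9279  2.1261] 0.08527417849291138
tip [0.4824 0.3503 0.1017] d mm [-0.3  5.4  1.7] yaw 5.537941655069767 tz [ 0.1916  0.0206 -0.9813] [0.543  0.7179 0.09  ] 0.08548071141618376
tip [0.4827 0.3502 0.1008] d mm [-0.4  5.2  0.8] yaw 5.543780083248044 tz [ 0.1914  0.0204 -0.9813] [-0.738  -0.1499  0.4613] 0.08521910403852091
tip [0.4825 0.3499 0.1   ] d mm [-0.  5.  0.] yaw 5.544935391162487 tz [ 0.1904  0.0197 -0.9815] [-0.1269 -1.4698  0.2781] 0.08525736045039398
```

```bash
python3 -m inch '[[1,1,3,18,0]]'
python3 - <<'E'
from leg import *
np.set_printoptions(precision=4,suppress=True)
for i in range(3): p=grab("wrist")
tipgo([.49,.345,.075]);save(p,"w13.png")
E
```

```text
clock: 14.83
position: [0.5406, 0.3541, 0.0826]
ee_rot: [-0.007, 0.994, 0.048, 0.099]
contact_force: [0.5, 0.7, 0.0]
width: 0.0858
tip [0.4897 0.3479 0.0827] d mm [-1.5  2.9  7.6] yaw 5.5426927833870305 tz [ 0.1941  0.0208 -0.9808] [ 3.2389 -0.0871  3.9191] 0.0850869112185816
```

View pics/w13.png

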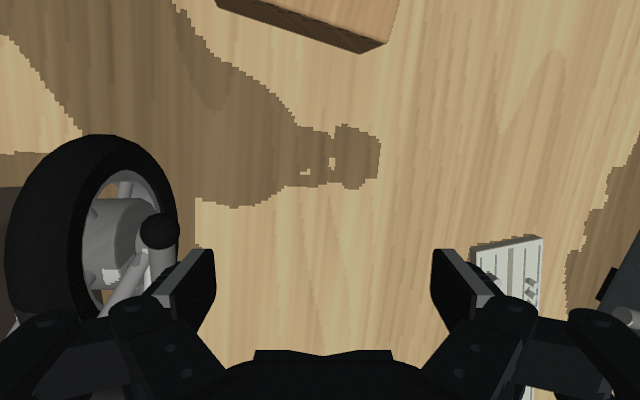

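```bash
python3 -m inch '[[1,-9,0,-6,0]]'
python3 - <<'E'
from leg import *
np.set_printoptions(precision=4,suppress=True)
for i in range(3): p=grab("wrist")
tipgo([.49,.345,.075]);save(p,"w14.png",(100,180,160,140),4.5)
for th in(0,.2,.4): print(th,proj(p,legpt(th,.064)),proj(p,legpt(th,.03)))
E
```

```text
clock: 15.07
position: [0.5347, 0.3524, 0.0841]
ee_rot: [-0.006, 0.994, 0.048, 0.1]
contact_force: [3.1, -0.4, 1.7]
width: 0.0857
tip [0.4811 0.3473 0.0873] d mm [ 6.   3.2 13.8] yaw 5.549317965050177 tz [ 0.1968  0.0219 -0.9802] [3.9627 1.3884 1.4134] 0.08564560934594131
0 [[198.4634 230.7944]] [[197.3108 298.1056]]
0.2 [[215.0955 217.9663]] [[204.6699 290.127 ]]
0.4 [[229.6239 212.4696]] [[211.716  285.0616]]
```

View pics/w14.png

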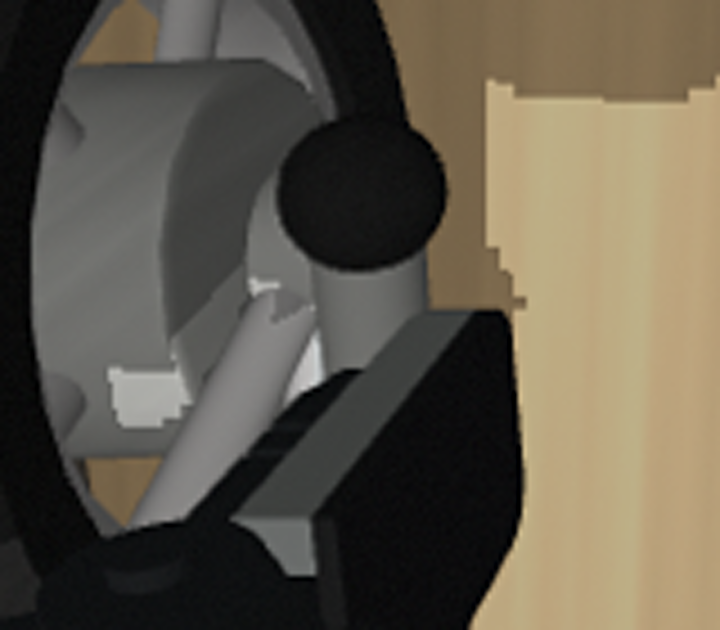

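Run:
```python
from leg import *
np.set_printoptions(precision=4,suppress=True)
t=grab("top");s=grab("scene");M,tt=pose(O)
f=cv2.resize(t["frame"][:,:,::-1],None,fx=6,fy=6,interpolation=cv2.INTER_CUBIC)
for k in P:
    u=proj(t,M@P[k]+tt)[0]; cv2.circle(f,(int(u[0]*6+3),int(u[1]*6+3)),5,(0,0,255),1)
cv2.imwrite("pics/t15.png",f[1080:1620,1080:1800])
```

```text
(no output)
```

View pics/t15.png

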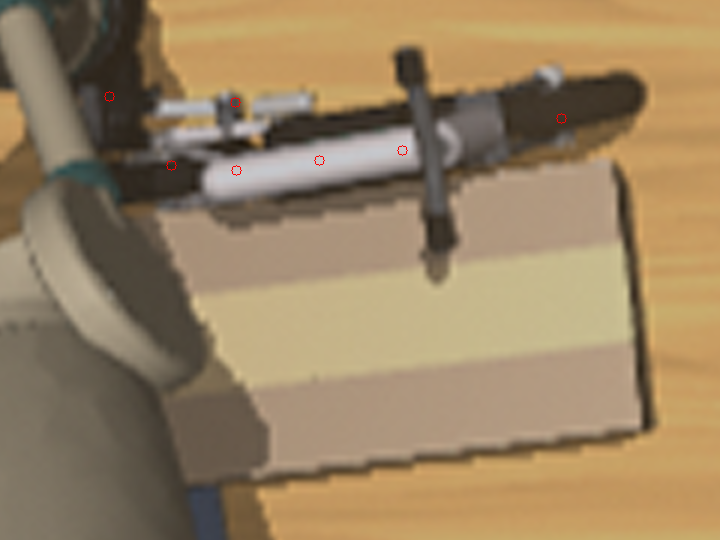

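```bash
python3 -m inch '[[1,4,0,-36,0]]'
python3 - <<'E'
from leg import *
np.set_printoptions(precision=4,suppress=True)
for i in range(3): p=grab("wrist")
tipgo([.49,.345,.075]);save(p,"w16.png")
t=grab("top");s=grab("scene");save(t,"t16.png",(180,180,120,90),6);save(s,"s16.png",(310,190,110,140),4)
for k in("stand_pivot","stand_foot","front_axle","rear_axle","top_tube"):
    for n,q in(("t",t),("s",s),("w",p)):
        print(n,k,[(np.round(m["point"][::-1],1),round(m["confidence"],2)) for m in mark_of(q,k)[:2]])
E
```

```text
clock: 15.4
position: [0.5251, 0.3493, 0.1134]
ee_rot: [-0.003, 0.995, 0.048, 0.092]
contact_force: [-0.6, -0.2, -0.8]
width: 0.0856
tip [0.4779 0.3474 0.125 ] d mm [ 1.6  3.7 51.3] yaw 5.517710109504961 tz [ 0.1974  0.0231 -0.9801] [-0.2496 -0.4649  0.7647] 0.08539444186065105
t stand_pivot [(array([217.8, 199. ]), 0.97)]
s stand_pivot [(array([367.3, 290. ]), 0.69), (array([308.8, 159.7]), 0.22)]
w stand_pivot [(array([206.7, 294.4]), 0.92)]
t stand_foot [(array([196. , 197.3]), 0.48)]
s stand_foot [(array([385.9, 302.5]), 0.45)]
w stand_foot [(array([197.7, 195.4]), 0.9)]
t front_axle [(array([270.1, 199.4]), 0.86)]
s front_axle [(array([338.7, 250.1]), 0.68)]
w front_axle []
t rear_axle [(array([207.2, 208.9]), 0.76)]
s rear_axle [(array([384.6, 301.8]), 0.78)]
w rear_axle [(array([158.5, 214.5]), 0.87)]
t top_tube [(array([235.5, 208.5]), 0.86)]
s top_tube [(array([373. , 247.7]), 0.67)]
w top_tube []
```

View pics/w16.png

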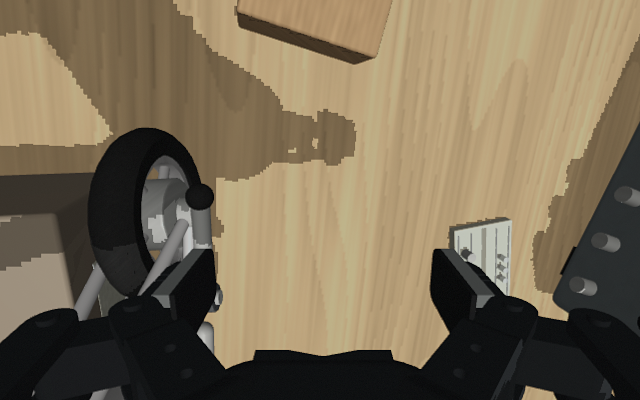

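View pics/t16.png

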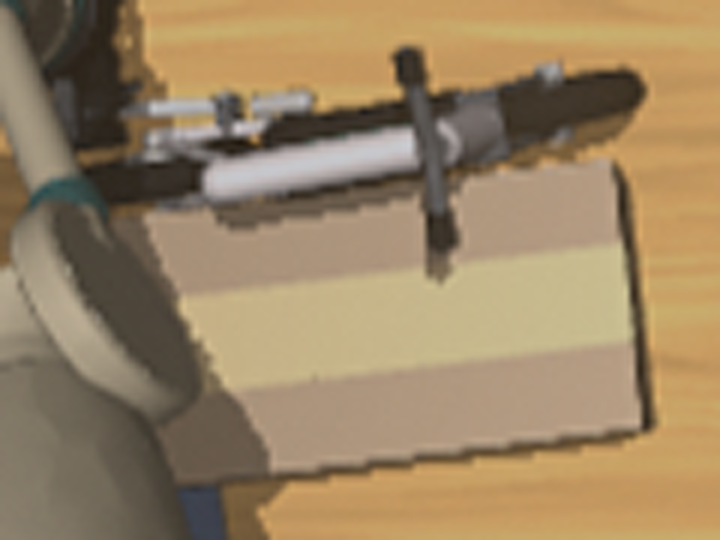

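View pics/s16.png

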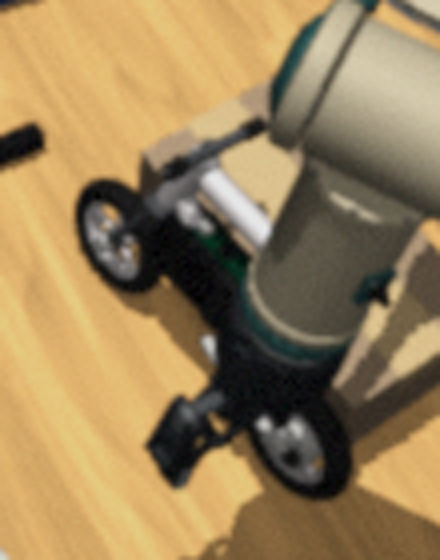

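Run:
```python
from leg import *
np.set_printoptions(precision=4,suppress=True)
T,_=tool();w=grab("wrist");s=grab("scene");t=grab("top")
# corrections: earlier network residuals (pred-obs) added to new readings for axles
obs=[(w,"foot",(199.5,196)),(w,"foot",(199.5,196)),(t,"rear",(208.1,206.1)),(t,"front",(268.5,196.5)),(t,"pivot",(218.2,198.4)),
(s,"rear",(382.2,299.5)),(s,"front",(337.7,248.6)),(s,"pivot",(367.2,288.5)),(w,"pivot",(209,294))]
for fr in(False,True):
  o,r=fit(obs,[.47,.25,-1.44,.2007],fr); print(o.tolist(),np.degrees(o[2:]))
  for q,e in zip(obs,r): print(q[1],q[2],e)
  print("leg",legpt(0,.045,o),legpt(0,.064,o),legpt(.85,.045,o))
```

```text
[0.476273260870309, 0.24427740502985265, -1.3846652182497525, 0.2007] [-79.3355  11.4993]
foot (199.5, 196) [ 0.343  -0.6169]
foot (199.5, 196) [ 0.343  -0.6169]
rear (208.1, 206.1) [-0.4952  2.6037]
front (268.5, 196.5) [ 3.2618 -1.332 ]
pivot (218.2, 198.4) [-0.8947 -1.2583]
rear (382.2, 299.5) [ 1.3548 -1.2388]
front (337.7, 248.6) [0.069  0.5206]
pivot (367.2, 288.5) [1.3043 0.1626]
pivot (209, 294) [-0.4422  2.666 ]
leg [0.4771 0.3515 0.0878] [0.4761 0.3699 0.0926] [0.493  0.3456 0.0558]
[0.4859087845257055, 0.24702635806709614, -1.4227092979781635, 0.35405200674276566] [-81.5152  20.2857]
foot (199.5, 196) [ 0.0419 -0.4117]
foot (199.5, 196) [ 0.0419 -0.4117]
rear (208.1, 206.1) [-1.129   0.7822]
front (268.5, 196.5) [ 2.9153 -0.7183]
pivot (218.2, 198.4) [-1.2668 -1.4171]
rear (382.2, 299.5) [0.0049 0.7478]
front (337.7, 248.6) [0.6914 0.9613]
pivot (367.2, 288.5) [1.4188 0.254 ]
pivot (209, 294) [-0.0734  2.6229]
leg [0.4774 0.3521 0.0899] [0.4763 0.3704 0.095 ] [0.4976 0.3463 0.0605]
```

```bash
python3 -m inch '[[1,-5,0,25,0]]'
python3 - <<'E'
from leg import *
np.set_printoptions(precision=4,suppress=True)
for i in range(3): p=grab("wrist")
tipgo([.480,.3475,.09]);save(p,"w17.png",(100,150,160,140),4.5)
E
```

```text
clock: 16.63
position: [0.5331, 0.3542, 0.1001]
ee_rot: [-0.009, 0.993, 0.048, 0.104]
contact_force: [1.3, 0.5, 0.9]
width: 0.0853
tip [0.4764 0.3461 0.0964] d mm [ 2.4 -1.   7. ] yaw 5.55909862284382 tz [ 0.1924  0.0195 -0.9811] [ 0.2638 -0.4394 -0.3476] 0.08519000634149845
```

View pics/w17.png

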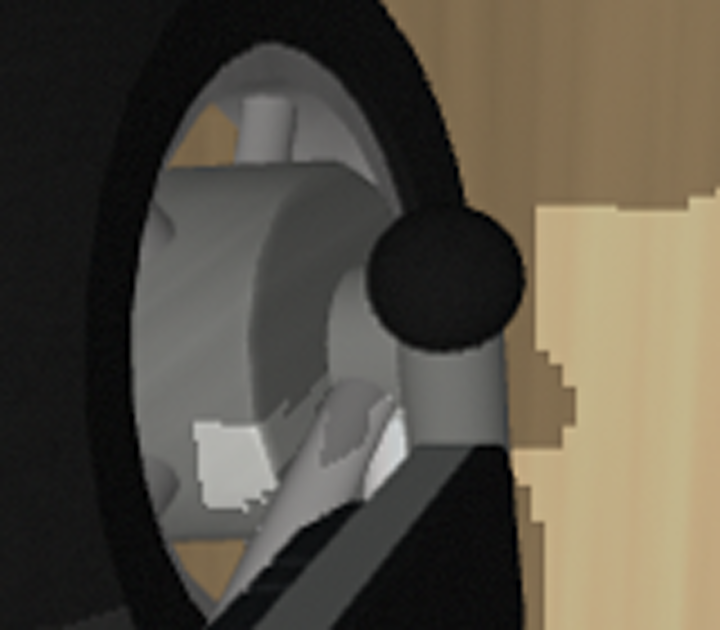

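```bash
python3 -m inch '[[1,7,-8,4,0]]'
python3 - <<'E'
from leg import *
np.set_printoptions(precision=4,suppress=True)
for i in range(3): p=grab("wrist")
tipgo([.484,.354,.075]);save(p,"w18.png",(100,150,160,140),4.5)
E
```

```text
clock: 16.87
position: [0.5338, 0.3589, 0.0914]
ee_rot: [-0.005, 0.994, 0.048, 0.097]
contact_force: [-0.1, -0.6, 0.1]
width: 0.0855
tip [0.4844 0.3558 0.0945] d mm [-4.4  1.8 19. ] yaw 5.573425006481706 tz [ 0.1941  0.0206 -0.9808] [0.2464 0.0538 0.1899] 0.08526642685294106
```

View pics/w18.png

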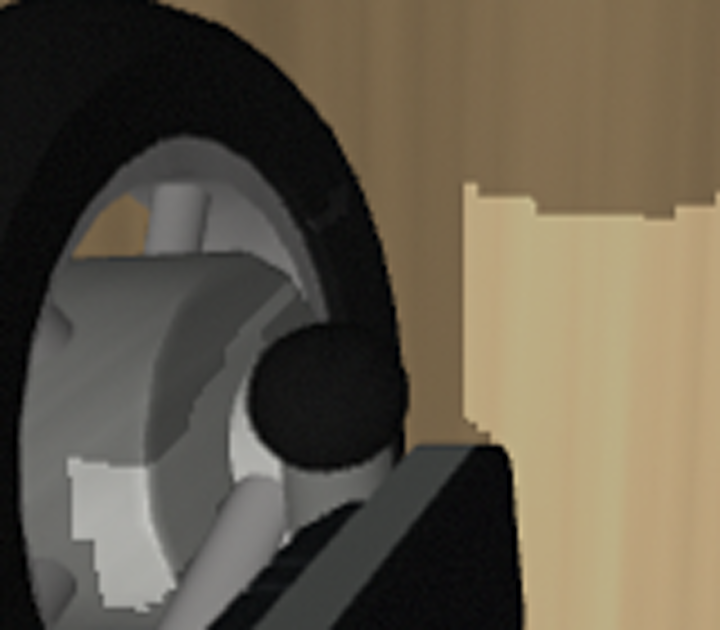

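```bash
python3 -m inch '[[1,-5,0,-3,0]]'
python3 - <<'E'
from leg import *
np.set_printoptions(precision=4,suppress=True)
for i in range(2): p=grab("wrist")
tipgo([.484,.354,.075])
E
python3 -m inch '[[1,-1,0,16,0]]'
python3 - <<'E'
from leg import *
np.set_printoptions(precision=4,suppress=True)
for i in range(2): p=grab("wrist")
tipgo([.484,.354,.075]);save(p,"w19.png",(100,150,160,140),4.5)
E
```

```text
clock: 17.1
position: [0.5312, 0.3606, 0.0937]
ee_rot: [-0.006, 0.994, 0.048, 0.098]
contact_force: [0.1, 1.1, 0.2]
width: 0.0856
tip [0.4785 0.3555 0.0972] d mm [ 0.9  2.  22.8] yaw 5.587415627363453 tz [ 0.1944  0.021  -0.9807] [-0.8497 -0.5334 -0.6751] 0.08541265303476671
clock: 17.28
position: [0.5345, 0.3623, 0.0824]
ee_rot: [-0.008, 0.994, 0.049, 0.102]
contact_force: [4.8, -0.6, 6.5]
width: 0.0857
tip [0.4841 0.3569 0.0825] d mm [-1.9  3.   7.3] yaw 5.610486468566635 tz [ 0.202   0.0242 -0.9791] [4.0511 0.5339 3.949 ] 0.08547601258574108
```

View pics/w19.png

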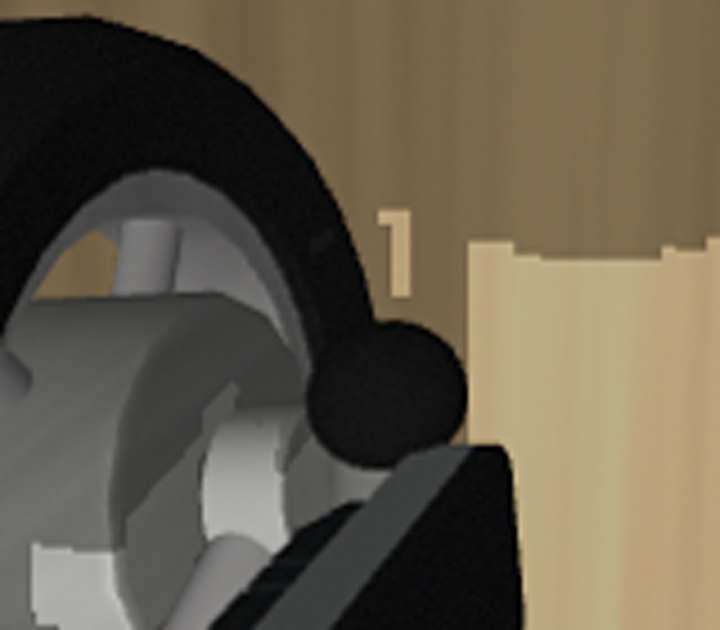

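```bash
python3 -m inch '[[1,-2,0,14,0]]'
python3 - <<'E'
from leg import *
np.set_printoptions(precision=4,suppress=True)
for i in range(2): p=grab("wrist")
tipgo([.488,.354,.06]);save(p,"w20.png",(100,150,160,140),4.5)
E
```

```text
clock: 17.47
position: [0.5405, 0.3634, 0.0703]
ee_rot: [-0.009, 0.993, 0.05, 0.107]
contact_force: [6.5, -4.3, 9.3]
width: 0.0854
tip [0.4897 0.3582 0.0703] d mm [-4.3  4.1  9.6] yaw 5.653414403603003 tz [ 0.2118  0.0276 -0.9769] [ 6.0792 -0.8717  5.0908] 0.08529676984861116
```

View pics/w20.png

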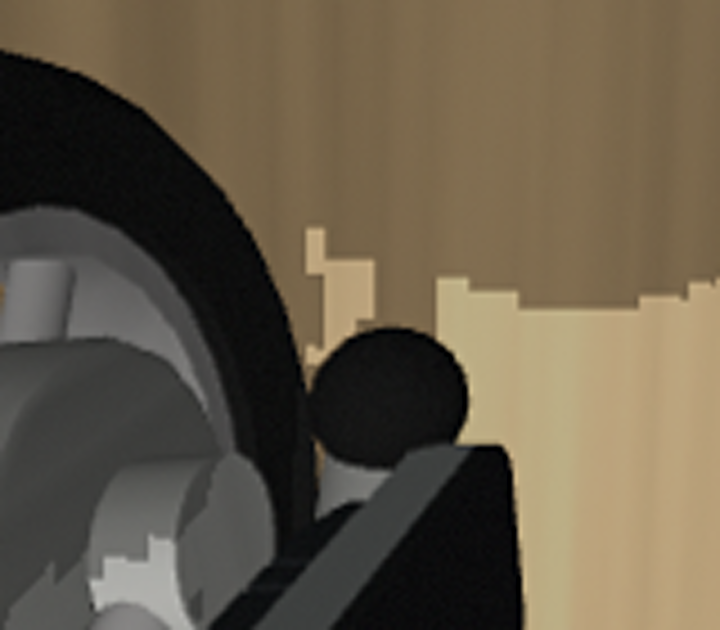

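```bash
python3 -m inch '[[1,-2,0,16,0]]'
python3 - <<'E'
from leg import *
np.set_printoptions(precision=4,suppress=True)
for i in range(2): p=grab("wrist")
tipgo([.488,.354,.05]);save(p,"w21.png",(60,150,200,160),3.8)
t=grab("top");save(t,"t21.png",(180,180,120,90),6)
E
```

```text
clock: 17.65
position: [0.5476, 0.3645, 0.0576]
ee_rot: [-0.01, 0.992, 0.051, 0.113]
contact_force: [6.2, -5.0, 11.2]
width: 0.085
tip [0.4967 0.3598 0.0564] d mm [-10.4   5.    4.1] yaw 5.699872530768813 tz [ 0.2228  0.0317 -0.9743] [6.7977 0.1419 3.8412] 0.08554832816186692
```

View pics/w21.png

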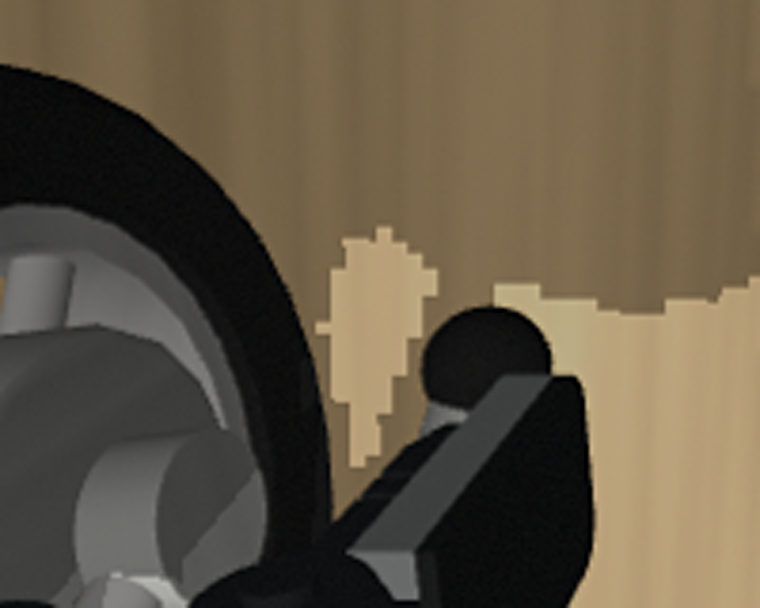

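View pics/t21.png

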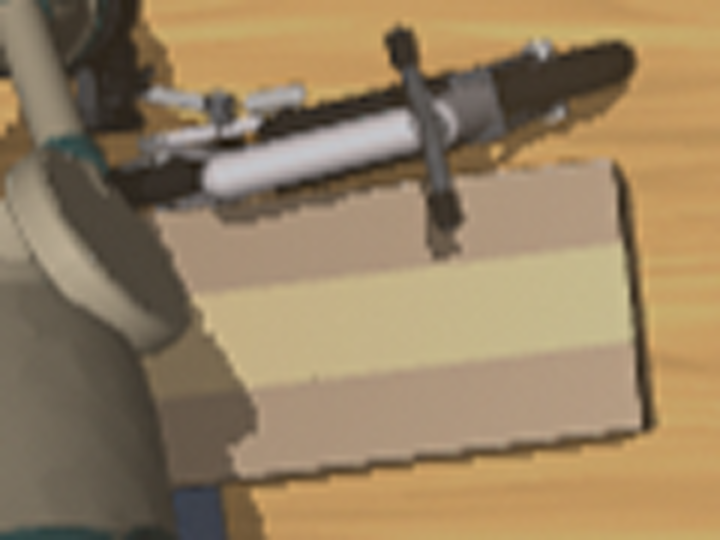

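```bash
python3 -m inch '[[1,4,2,12,0]]'
python3 - <<'E'
from leg import *
np.set_printoptions(precision=4,suppress=True)
for i in range(2): p=grab("wrist")
tipgo([.488,.354,.05]);save(p,"w22.png",(60,150,200,160),3.8)
t=grab("top");save(t,"t22.png",(180,180,120,90),6)
E
```

```text
clock: 17.88
position: [0.5565, 0.3653, 0.0477]
ee_rot: [-0.012, 0.992, 0.05, 0.116]
contact_force: [-0.6, -0.9, 1.5]
width: 0.0857
tip [0.5057 0.3594 0.0466] d mm [-16.9   3.5  -7.5] yaw 5.649399438623427 tz [ 0.2268  0.0338 -0.9734] [4.5838 1.1667 1.5046] 0.08546129116994937
```

View pics/w22.png

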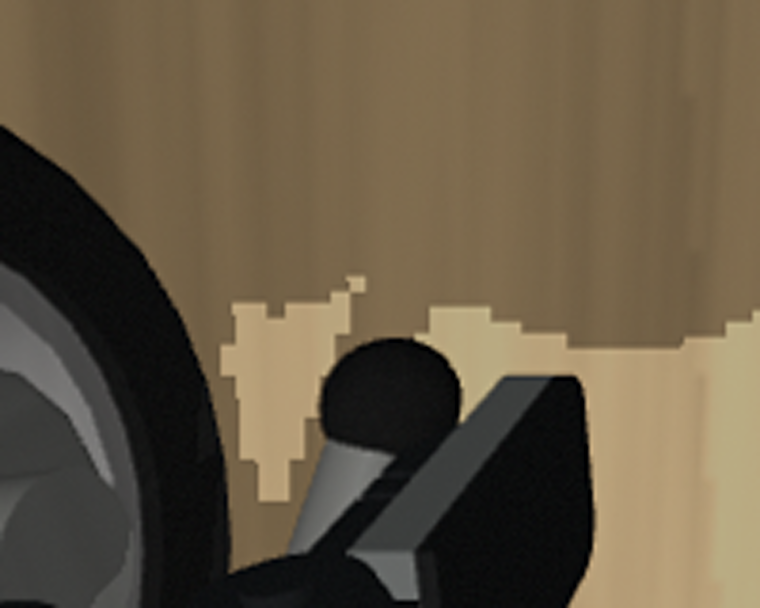

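View pics/t22.png

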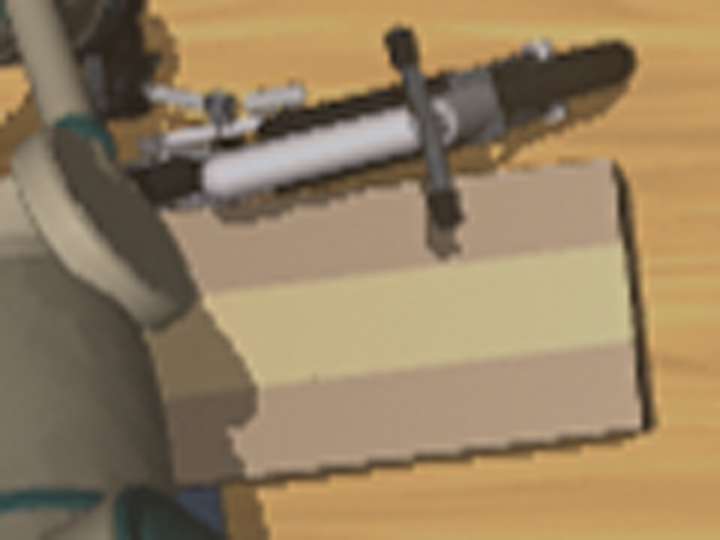

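```bash
python3 -m inch '[[1,15,0,3,0]]'
python3 - <<'E'
from leg import *
np.set_printoptions(precision=4,suppress=True)
for i in range(2): p=grab("wrist")
tipgo([.488,.354,.05]);save(p,"w23.png",(0,120,280,220),2.8)
E
```

```text
clock: 18.12
position: [0.5688, 0.3656, 0.046]
ee_rot: [-0.011, 0.992, 0.05, 0.113]
contact_force: [-1.2, -0.6, -0.3]
width: 0.0853
tip [0.5219 0.3615 0.0481] d mm [-33.1   4.   -9.8] yaw 5.594284613993352 tz [ 0.2281  0.0348 -0.973 ] [-0.5378  0.4342  0.2597] 0.08512885814855065
```

View pics/w23.png

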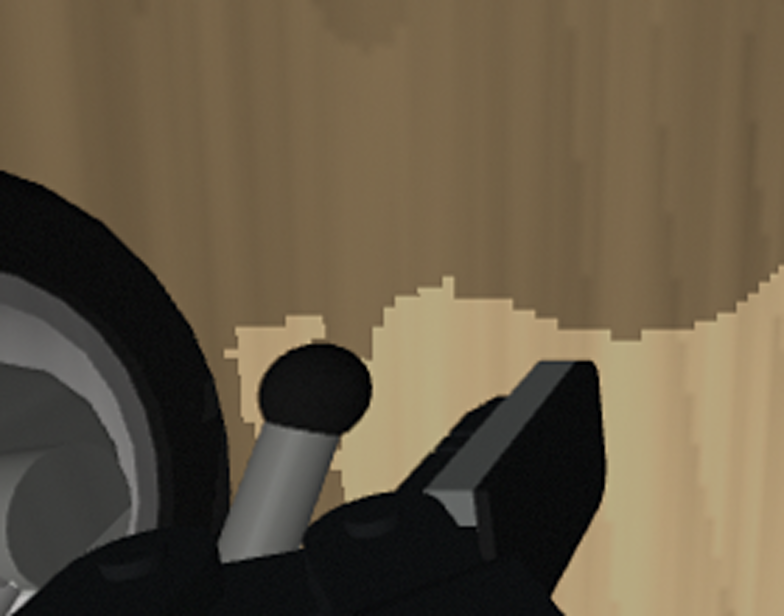

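Run:
```python
from leg import *
np.set_printoptions(precision=4,suppress=True)
for i in range(2): p=grab("wrist")
tipgo([.488,.354,.05]);save(p,"w24.png")
t=grab("top");save(t,"t24.png",(180,180,120,90),6)
s=grab("scene");save(s,"s24.png",(310,190,110,140),4)
for q in(t,s,p): print([(m["point"][::-1],m["confidence"]) for m in mark_of(q,"stand_foot")[:2]],[(m["point"][::-1],m["confidence"]) for m in mark_of(q,"stand_pivot")[:2]])
```

```text
tip [0.5193 0.3607 0.0472] d mm [-30.4   3.5  -9.9] yaw 5.627544566531105 tz [ 0.2245  0.0331 -0.9739] [-0.8539 -0.7219 -1.6079] 0.08575100821061767
[([200.8, 191.2], 0.48)] [([216.5, 196.4], 0.68)]
[] [([371.1, 288.8], 0.67)]
[([122.1, 258.8], 0.86)] []
```

View pics/w24.png

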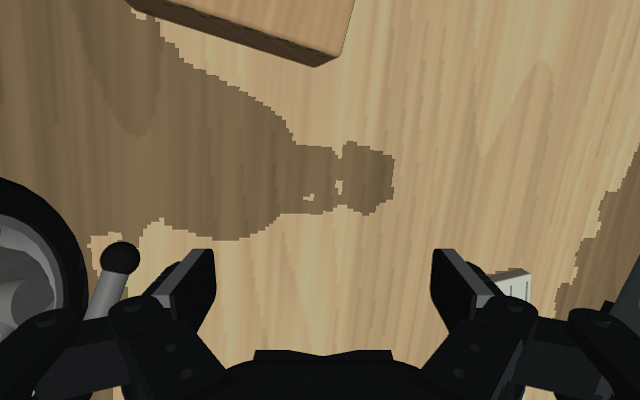

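View pics/t24.png

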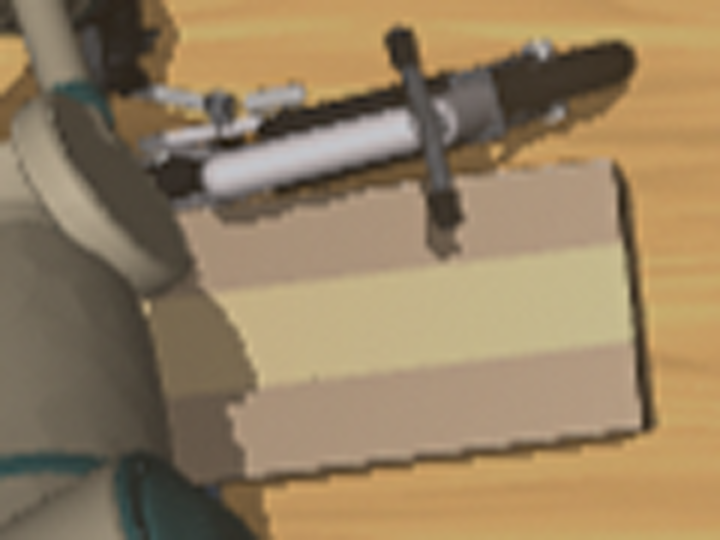

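View pics/s24.png

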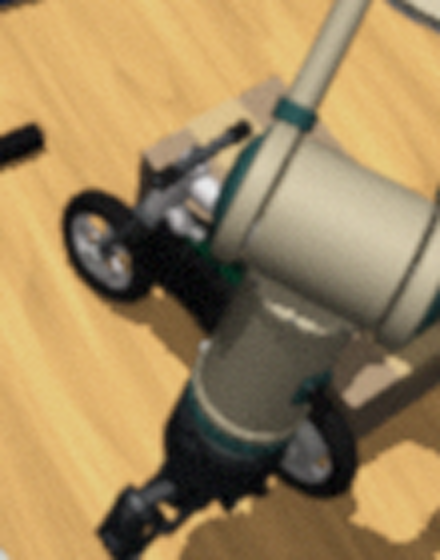

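```bash
python3 -m inch '[[1,3,0,-30,0]]'
python3 - <<'E'
from leg import *
np.set_printoptions(precision=4,suppress=True)
for i in range(2): p=grab("wrist")
tipgo([.488,.354,.05]);save(p,"w25.png")
t=grab("top");s=grab("scene")
for k in("stand_pivot","stand_foot","front_axle","rear_axle","top_tube"):
    for n,q in(("t",t),("s",s),("w",p)):
        print(n,k,[(np.round(m["point"][::-1],1),round(m["confidence"],2)) for m in mark_of(q,k)[:2]])
E
```

```text
clock: 18.8
position: [0.5642, 0.3634, 0.0703]
ee_rot: [-0.009, 0.993, 0.05, 0.109]
contact_force: [0.1, -0.3, -1.2]
width: 0.0852
tip [0.5185 0.3618 0.0809] d mm [-37.5   5.1  22.6] yaw 5.635321387915709 tz [ 0.2325  0.0375 -0.9719] [0.6468 0.3196 0.5371] 0.08581546526817746
t stand_pivot [(array([215.4, 198.8]), 0.81), (array([238.1, 199.6]), 0.43)]
s stand_pivot [(array([369.7, 286.7]), 0.93), (array([338.6, 252.1]), 0.33)]
w stand_pivot [(array([ 98.3, 379.9]), 0.68)]
t stand_foot [(array([199.5, 193.3]), 0.6), (array([476.2, 188.6]), 0.55)]
s stand_foot []
w stand_foot []
t front_axle [(array([271.3, 192.2]), 0.89), (array([313.8, 174.8]), 0.73)]
s front_axle [(array([335. , 252.5]), 0.66)]
w front_axle []
t rear_axle [(array([206.7, 209.7]), 0.75)]
s rear_axle [(array([385.4, 300.7]), 0.75)]
w rear_axle [(array([ 35.1, 269.8]), 0.6)]
t top_tube [(array([232.7, 205.7]), 0.82), (array([476.4, 190.4]), 0.54)]
s top_tube [(array([239. , 171.1]), 0.71)]
w top_tube []
```

View pics/w25.png

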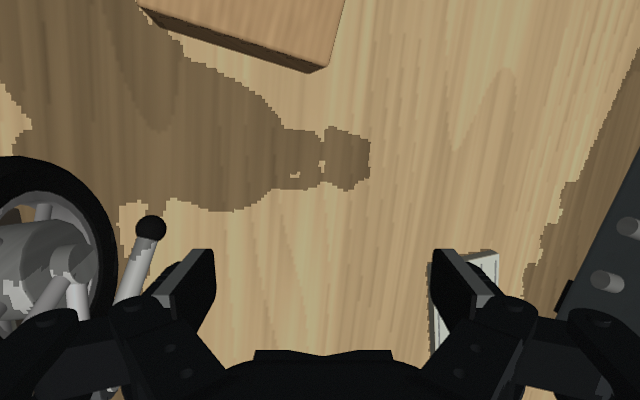

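```bash
cat > now.py <<'E'
from leg import *
def fitth(obs,x0,roll=.2007):
    def f(v):
        o=np.r_[v[:3],roll]; M,t=pose(o)
        return np.concatenate([proj(p,(legpt(v[3],.064,o) if k=="foot" else M@np.array(P[k])+t))[0]-uv for p,k,uv in obs])
    s=least_squares(f,x0,loss="soft_l1",f_scale=2); return s.x,f(s.x).reshape(-1,2)
E
python3 - <<'E'
from now import *
np.set_printoptions(precision=4,suppress=True)
w=grab("wrist");s=grab("scene");t=grab("top")
obs=[(w,"foot",(150.5,228)),(w,"foot",(150.5,228)),(t,"rear",(207.6,207)),(t,"front",(269.7,189)),(t,"pivot",(216.2,198)),
(s,"rear",(383,298.4)),(s,"front",(334,251)),(s,"pivot",(369.7,284.6)),(w,"rear",(50,262))]
v,r=fitth(obs,[.48,.25,-1.3,.7]); print(v.tolist(),np.degrees(v[2]))
for q,e in zip(obs,r): print(q[1],q[2],e)
o=np.r_[v[:3],.2007]
for th in(v[3],.85,1.1,1.5,1.96): print(th,legpt(th,.035,o),legpt(th,.05,o),legpt(th,.064,o))
M,tt=pose(o);print("tube",M@P["tube"]+tt)
E
```

```text
[0.48367354936282975, 0.24742741269458335, -1.3804418594995467, 0.5584490882926983] -79.09349241251539
foot (150.5, 228) [ 0.0084 -0.7908]
foot (150.5, 228) [ 0.0084 -0.7908]
rear (207.6, 207) [-0.9068 -0.426 ]
front (269.7, 189) [1.0529 3.796 ]
pivot (216.2, 198) [ 0.1267 -3.0658]
rear (383, 298.4) [-0.8426  1.7863]
front (334, 251) [ 2.14   -0.1096]
pivot (369.7, 284.6) [-2.6779  6.0395]
rear (50, 262) [-0.3099  5.79  ]
0.5584490882926983 [0.4926 0.3446 0.0682] [0.4951 0.359  0.0646] [0.4975 0.3724 0.0613]
0.85 [0.497  0.3404 0.0604] [0.5014 0.353  0.0534] [0.5055 0.3647 0.047 ]
1.1 [0.5006 0.335  0.0549] [0.5065 0.3452 0.0457] [0.512  0.3547 0.037 ]
1.5 [0.5053 0.3234 0.0495] [0.5132 0.3287 0.0379] [0.5206 0.3336 0.0271]
1.96 [0.5084 0.3082 0.0492] [0.5176 0.3069 0.0375] [0.5263 0.3057 0.0265]
tube [0.4475 0.2404 0.1813]
```

Run:
```python
from now import *
np.set_printoptions(precision=4,suppress=True)
w=grab("wrist");s=grab("scene");t=grab("top")
save(t,"t26.png",(185,180,60,45),12)
print(tri([ray(w,(150.5,228)),ray(t,(199.5,193.3))]))
for z in(.04,.05,.06,.07): print(onz(w,(150.5,228),z),onz(t,(199.5,193.3),z))
obs=[(w,"foot",(150.5,228))]
```

```text
(array([0.4965, 0.3703, 0.0565]), [np.float64(0.10299877711956776), np.float64(0.1029987771197331)])
[0.4929 0.3646 0.04  ] [0.4993 0.3752 0.04  ]
[0.495  0.3681 0.05  ] [0.4977 0.3722 0.05  ]
[0.4972 0.3716 0.06  ] [0.496  0.3692 0.06  ]
[0.4993 0.375  0.07  ] [0.4944 0.3663 0.07  ]
```

View pics/t26.png

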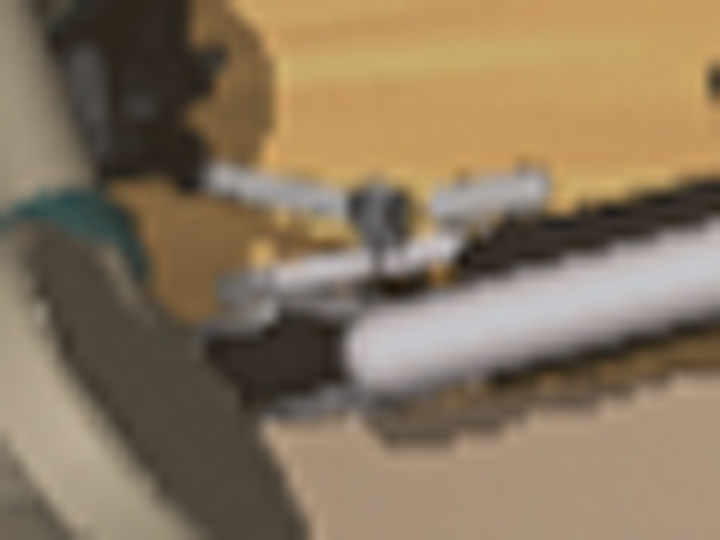

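```bash
python3 -m inch '[[1,-22,6,-4,0]]'
python3 - <<'E'
from leg import *
np.set_printoptions(precision=4,suppress=True)
for i in range(2): p=grab("wrist")
tipgo([.499,.355,.05]);save(p,"w27.png",(60,120,200,180),3.3)
E
```

```text
clock: 20.13
position: [0.5508, 0.3593, 0.0762]
ee_rot: [-0.013, 0.992, 0.049, 0.118]
contact_force: [0.2, 0.3, 1.1]
width: 0.0855
tip [0.4914 0.3506 0.0754] d mm [ 2.2 -3.4 26.5] yaw 5.682545423733457 tz [ 0.2218  0.0315 -0.9746] [ 0.3867 -0.2397 -0.1693] 0.08542680558116192
```

View pics/w27.png

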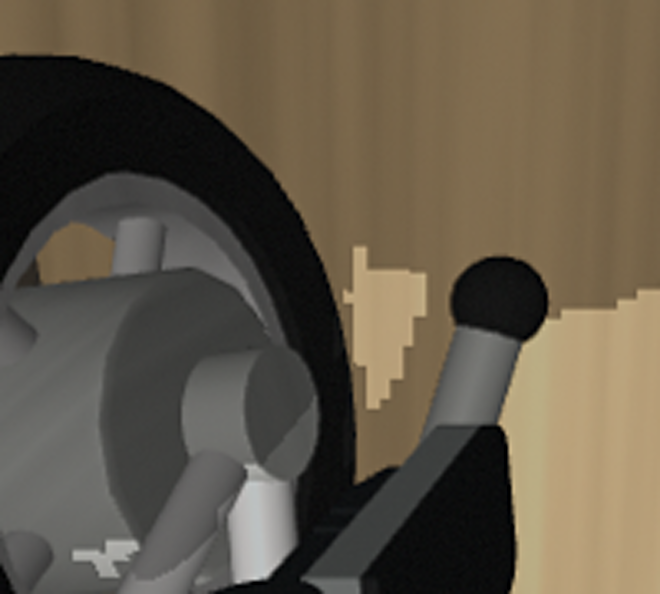

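```bash
python3 -m inch '[[1,3,-2,26,0]]'
python3 - <<'E'
from leg import *
np.set_printoptions(precision=4,suppress=True)
for i in range(2): p=grab("wrist")
tipgo([.499,.355,.05]);save(p,"w28.png",(60,120,200,180),3.3)
E
```

```text
clock: 20.32
position: [0.5532, 0.3605, 0.054]
ee_rot: [-0.012, 0.992, 0.05, 0.116]
contact_force: [1.6, 0.4, 0.3]
width: 0.0855
tip [0.502  0.3544 0.0496] d mm [-2.7 -0.9 -1. ] yaw 5.702585349110056 tz [ 0.2245  0.0326 -0.9739] [ 2.572  -0.4737 -0.2382] 0.08523222835635903
```

View pics/w28.png

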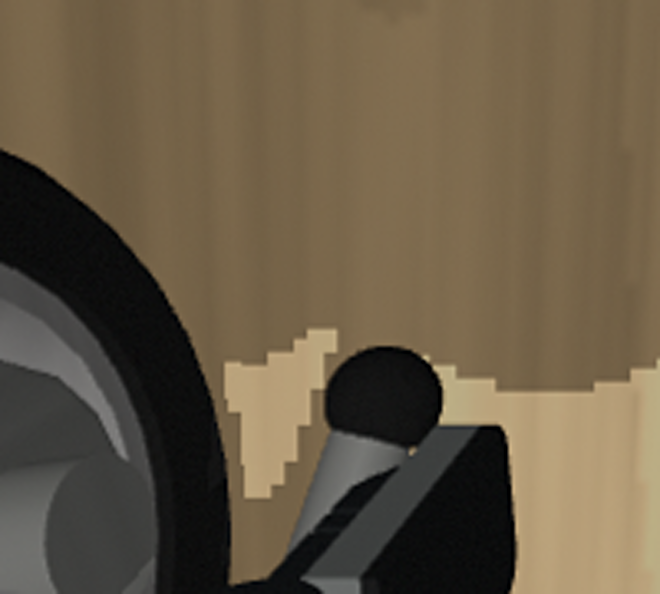

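```bash
python3 -m inch '[[1,3,0,-27,0]]'
python3 - <<'E'
from leg import *
np.set_printoptions(precision=4,suppress=True)
for i in range(2): p=grab("wrist")
tipgo([.495,.355,.075],(-46.5,0,-13));save(p,"w29.png",(60,120,200,180),3.3)
t=grab("top");print([(m["point"][::-1],m["confidence"]) for m in mark_of(t,"stand_foot")[:1]])
E
```

```text
clock: 20.5
position: [0.5481, 0.3574, 0.07]
ee_rot: [-0.008, 0.993, 0.05, 0.109]
contact_force: [-1.2, 0.0, 0.3]
width: 0.0855
tip [0.5048 0.3556 0.0802] d mm [-10.7  -0.3   2.8] yaw 5.681148016570589 tz [ 0.23    0.0358 -0.9725] [1.3181 1.154  1.0489] 0.08544073490332203
[([239.5, 133.2], 0.67)]
```

View pics/w29.png

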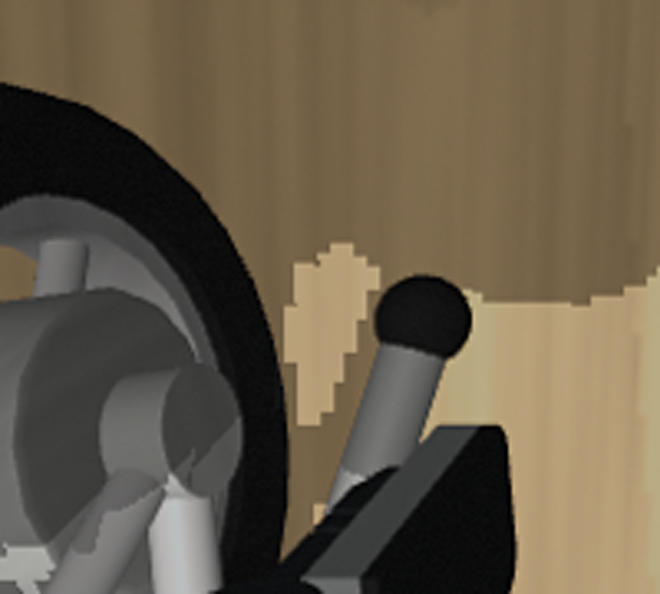

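```bash
python3 -m inch '[[1,-11,0,3,0]]'
python3 - <<'E'
from leg import *
np.set_printoptions(precision=4,suppress=True)
for i in range(2): p=grab("wrist")
tipgo([.495,.355,.062],(-46.5,0,-13));save(p,"w30.png",(60,120,200,180),3.3)
E
python3 -m inch '[[1,-3,0,12,0]]'
python3 - <<'E'
from leg import *
np.set_printoptions(precision=4,suppress=True)
for i in range(2): p=grab("wrist")
tipgo([.497,.355,.05],(-46.5,0,-13));save(p,"w31.png",(60,120,200,180),3.3)
E
```

```text
clock: 20.78
position: [0.5431, 0.3591, 0.0713]
ee_rot: [-0.012, 0.992, 0.05, 0.116]
contact_force: [0.9, 0.6, 0.6]
width: 0.0854
tip [0.4898 0.3523 0.0707] d mm [ 3.4 -2.   9.7] yaw 5.728855559598515 tz [ 0.2209  0.0309 -0.9748] [-0.1883  0.0673 -0.4228] 0.08533071006976535
clock: 20.97
position: [0.5391, 0.3581, 0.0579]
ee_rot: [-0.011, 0.992, 0.051, 0.114]
contact_force: [10.8, -5.2, 12.0]
width: 0.0852
tip [0.4878 0.3515 0.0565] d mm [ 7.8 -2.5  8.4] yaw 5.768044338178928 tz [ 0.2174  0.0288 -0.9757] [-1.4036 -1.0547 -0.7371] 0.08528595768284129
```

View pics/w31.png

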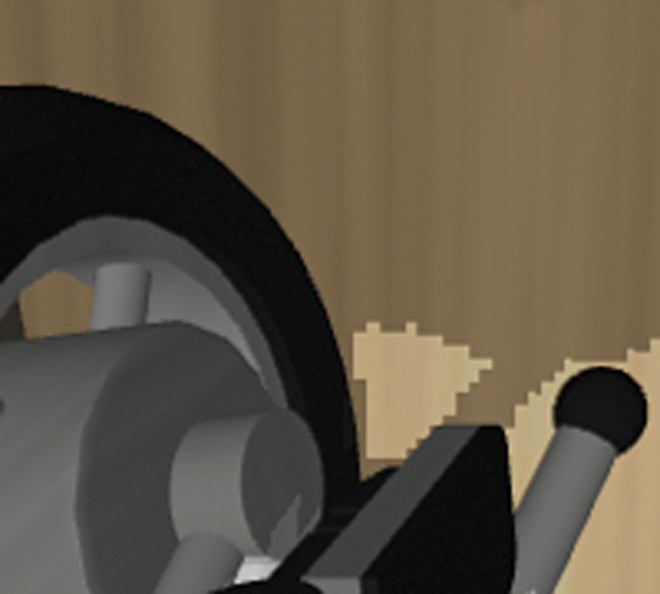

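Run:
```python
from leg import *
np.set_printoptions(precision=4,suppress=True)
p=grab("wrist");save(p,"w32.png");t=grab("top");save(t,"t32.png",(185,175,80,60),10)
print([(m["point"][::-1],m["confidence"]) for m in mark_of(t,"stand_foot")[:2]],[(m["point"][::-1],m["confidence"]) for m in mark_of(p,"stand_foot")[:2]])
```

```text
[([214.8, 187.0], 0.48)] [([252.2, 259.0], 0.62)]
```

View pics/w32.png

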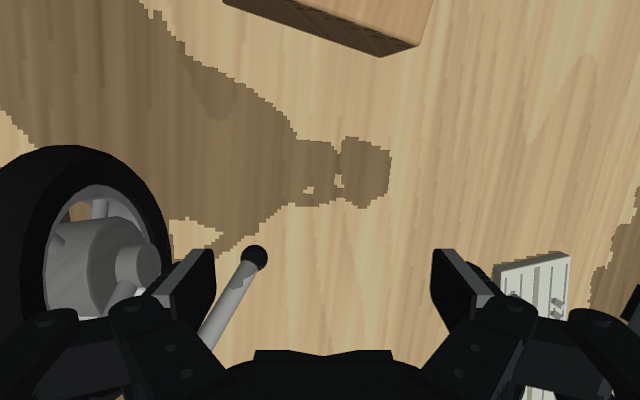

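View pics/t32.png

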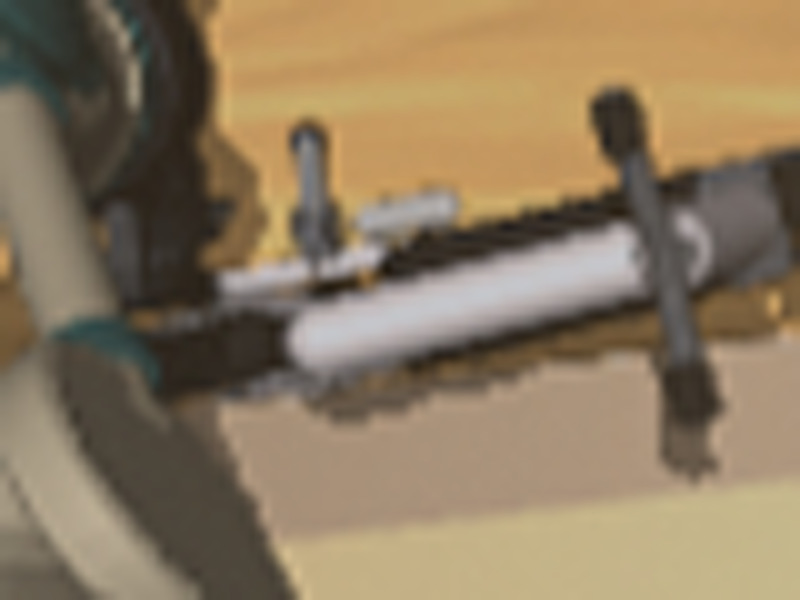

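```bash
python3 -m inch '[[1,12,0,-36,0]]'
python3 - <<'E'
from leg import *
np.set_printoptions(precision=4,suppress=True)
p=grab("wrist");tipgo([.5,.34,.3])
E
python3 -m inch '[[1,10,0,-39,0]]'
python3 - <<'E'
from leg import *
np.set_printoptions(precision=4,suppress=True)
p=grab("wrist");tipgo([.5,.34,.3])
E
python3 -m inch '[[1,10,0,-39,0],[1,10,0,-39,0],[1,8,0,-39,0],[1,8,0,-39,0],[1,0,0,-30,0]]'
python3 - <<'E'
from leg import *
np.set_printoptions(precision=4,suppress=True)
p=grab("wrist");p=grab("wrist");tipgo([.5,.34,.3]);save(p,"w33.png")
t=grab("top");save(t,"t33.png",(180,170,130,97),6);s=grab("scene");save(s,"s33.png",(310,190,110,140),4)
for k in("stand_pivot","stand_foot","front_axle","rear_axle","top_tube"):
    for n,q in(("t",t),("s",s),("w",p)):
        print(n,k,[(np.round(m["point"][::-1],1),round(m["confidence"],2)) for m in mark_of(q,k)[:2]])
E
```

```text
clock: 21.35
position: [0.5351, 0.3543, 0.0863]
ee_rot: [-0.006, 0.993, 0.05, 0.104]
contact_force: [-1.1, -0.3, -0.7]
width: 0.0852
tip [0.4918 0.3532 0.1003] d mm [  52.1   11.9 -193.1] yaw 5.73943785292067 tz [ 0.2252  0.0333 -0.9737] [3.5888 1.6284 5.0737] 0.08542106422784555
clock: 21.48
position: [0.5408, 0.3564, 0.1311]
ee_rot: [-0.009, 0.993, 0.05, 0.109]
contact_force: [-1.0, -0.6, -1.0]
width: 0.0854
tip [0.4961 0.3548 0.1444] d mm [  39.4   12.8 -150.7] yaw 5.715334980930662 tz [ 0.2351  0.0387 -0.9712] [4.336  1.8862 6.3152] 0.08535639525136718
clock: 21.95
position: [0.5368, 0.3553, 0.3325]
ee_rot: [-0.013, 0.992, 0.05, 0.118]
contact_force: [1.1, 0.7, 0.4]
width: 0.0854
tip [0.4861 0.351  0.3373] d mm [ 3.3 13.1 39. ] yaw 5.663649903318335 tz [ 0.2406  0.043  -0.9697] [-0.0676  1.7184  0.0634] 0.08535697434523246
t stand_pivot [(array([217.2, 197.5]), 0.92)]
s stand_pivot [(array([369. , 289.9]), 0.93)]
w stand_pivot [(array([211.2, 201.4]), 0.93)]
t stand_foot [(array([222.9, 182.4]), 0.48)]
s stand_foot [(array([356.5, 299.7]), 0.43)]
w stand_foot [(array([241.5, 195.4]), 0.63)]
t front_axle [(array([268.4, 195.6]), 0.72)]
s front_axle [(array([337.4, 252.3]), 0.85), (array([311.3, 178. ]), 0.49)]
w front_axle [(array([217.5, 324. ]), 0.67), (array([183.2, 162.9]), 0.43)]
t rear_axle [(array([204.7, 209.9]), 0.95), (array([240. , 199.9]), 0.33)]
s rear_axle [(array([385.4, 301.6]), 0.67)]
w rear_axle [(array([182.7, 163.2]), 0.96)]
t top_tube [(array([237.2, 208.2]), 0.89), (array([250.7, 238.2]), 0.52)]
s top_tube [(array([369.9, 248.6]), 0.71)]
w top_tube []
```

View pics/w33.png

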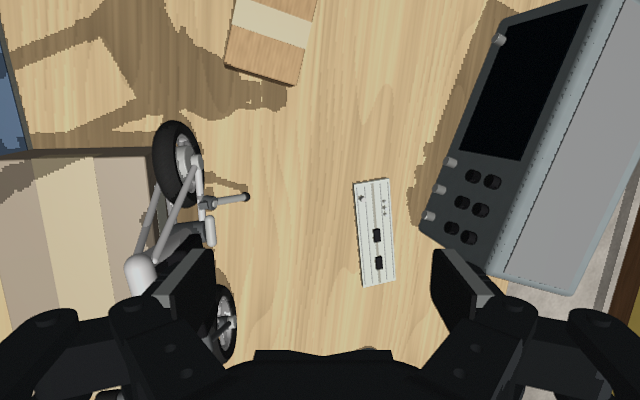

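View pics/t33.png

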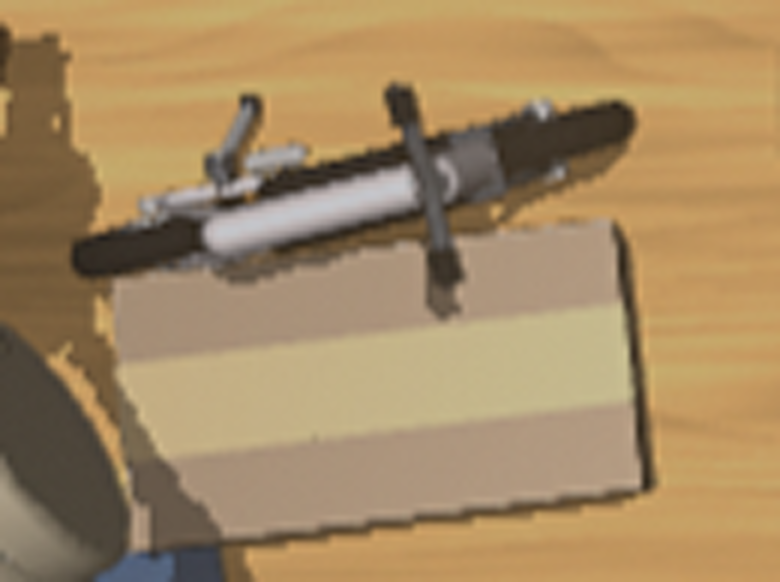

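View pics/s33.png

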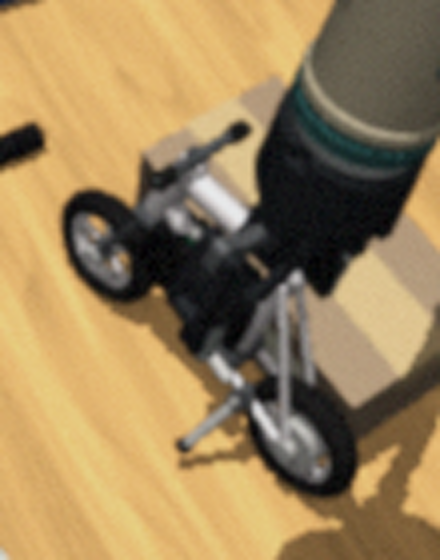

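```bash
cat > fin.py <<'E'
from now import *
P["rt"]=(-.155,0,.05);P["ft"]=(.155,0,.05)
def fit2(obs,x0,th=1.96,roll=None):
    def f(v):
        o=np.r_[v[:3],v[3] if roll is None else roll]; M,t=pose(o)
        return np.concatenate([proj(p,(legpt(th,.064,o) if k=="foot" else M@np.array(P[k])+t))[0]-uv for p,k,uv in obs])
    s=least_squares(f,x0,loss="soft_l1",f_scale=1.5); return s.x,f(s.x).reshape(-1,2)
E
python3 - <<'E'
from fin import *
np.set_printoptions(precision=4,suppress=True)
w=grab("wrist");s=grab("scene");t=grab("top")
obs=[(w,"foot",(247,197)),(w,"pivot",(209,203)),(w,"rear",(184,163)),(t,"rt",(192.5,212.8)),(t,"ft",(285.5,190.3)),(t,"pivot",(217,197.5)),(t,"foot",(222,186.8)),
(s,"pivot",(369.7,287.5)),(s,"foot",(355.7,301.2)),(s,"rear",(384,300)),(s,"front",(336.5,251.5))]
for roll in(.2007,None):
    v,r=fit2(obs,[.48,.25,-1.3,.2],roll=roll); print(v.tolist(),np.degrees(v[2:]))
    for q,e in zip(obs,r): print(q[1],q[2],e)
    o=np.r_[v[:3],v[3] if roll is None else roll]; M,tt=pose(o);print("tube",M@P["tube"]+tt, M[:,0])
f=cv2.resize(t["frame"][:,:,::-1],None,fx=6,fy=6,interpolation=cv2.INTER_CUBIC)
for k in P:
    u=proj(t,M@P[k]+tt)[0]; cv2.circle(f,(int(u[0]*6+3),int(u[1]*6+3)),5,(0,0,255),1)
cv2.imwrite("pics/t34.png",f[1020:1600,1080:1860])
go(M@P["tube"]+tt,np.degrees(v[2])+90)
E
```

```text
[0.476028984391663, 0.2457326049474825, -1.351233069532769, 0.2] [-77.42    11.4592]
foot (247, 197) [ 1.064  -0.3296]
pivot (209, 203) [ 3.3361 -0.4617]
rear (184, 163) [-0.9279  0.2432]
rt (192.5, 212.8) [-0.3376  0.7782]
ft (285.5, 190.3) [0.7374 0.1911]
pivot (217, 197.5) [-0.1886  0.3981]
foot (222, 186.8) [0.0609 1.3496]
pivot (369.7, 287.5) [-0.2296  1.2456]
foot (355.7, 301.2) [-0.0695 -1.1958]
rear (384, 300) [ 0.6519 -2.1605]
front (336.5, 251.5) [ 0.6708 -1.5214]
tube [0.44   0.2377 0.1813] [ 0.2178 -0.976   0.    ]
[0.4809439740130396, 0.2471243237097718, -1.3485204516192002, 0.295691253901885] [-77.2645  16.9419]
foot (247, 197) [ 2.9366 -0.0015]
pivot (209, 203) [ 0.9393 -0.0866]
rear (184, 163) [-0.6314 -0.1667]
rt (192.5, 212.8) [-0.3045  0.8119]
ft (285.5, 190.3) [ 0.6245 -0.0029]
pivot (217, 197.5) [-0.213   1.1012]
foot (222, 186.8) [-0.5606  0.4834]
pivot (369.7, 287.5) [0.4664 0.6743]
foot (355.7, 301.2) [-0.3616 -1.2515]
rear (384, 300) [ 0.6042 -1.9037]
front (336.5, 251.5) [ 0.5254 -1.1548]
tube [0.4284 0.2352 0.177 ] [ 0.2205 -0.9754  0.    ]
gp [0.5311 0.3542 0.3459] d mm [-149.9  109.8  136.9] yaw 5.7 tilt z [ 0.2275  0.0353 -0.9731] turn -7.0
```

View pics/t34.png

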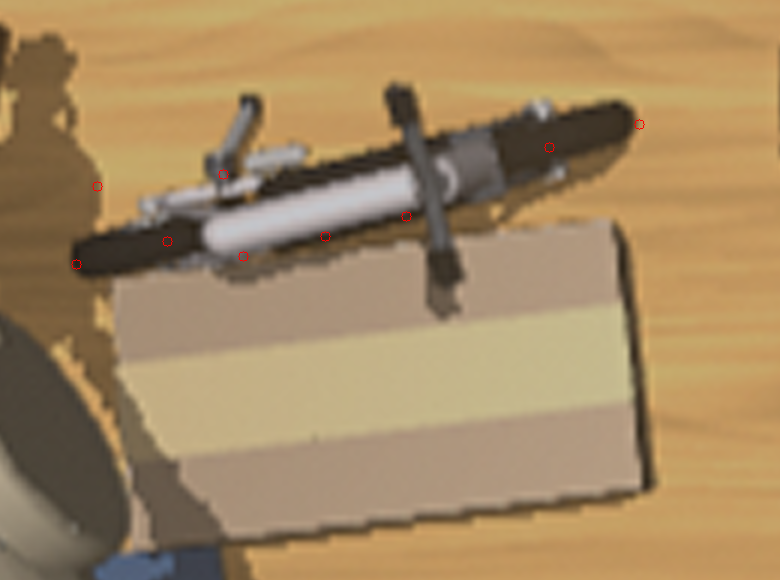

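```bash
python3 -m inch '[[1,-30,22,-5,-4],[1,-30,22,-5,-3]]'
python3 - <<'E'
from fin import *
np.set_printoptions(precision=4,suppress=True)
grab("wrist");t=grab("top")
for u in((215,235),(322,207),(415,183)): print(onz(t,(180+u[0]/6-.5,170+u[1]/6-.5),.1815))
go([.44,.243,.1815],12.6)
E
```

```text
clock: 23.22
position: [0.4856, 0.3063, 0.3213]
ee_rot: [-0.006, 0.987, 0.114, 0.117]
contact_force: [-0.0, -0.0, 0.1]
width: 0.0857
[0.4299 0.287  0.1815]
[0.4422 0.2358 0.1815]
[0.4527 0.1912 0.1815]
gp [0.4773 0.3022 0.3394] d mm [-84.4  46.8 143.2] yaw 13.0 tilt z [ 0.2261  0.0347 -0.9735] turn 0.4
```

```bash
python3 -m inch '[[1,-30,16,0,0]]'
python3 -c "
from h import *
grab('wrist');grab('wrist')"
python3 -m inch '[[1,-30,16,0,0]]'
python3 - <<'E'
from fin import *
np.set_printoptions(precision=4,suppress=True)
grab("wrist");p=grab("wrist")
go([.441,.241,.1815],13.2);save(p,"w35.png")
E
```

```text
clock: 23.4
position: [0.4609, 0.2832, 0.3157]
ee_rot: [-0.006, 0.987, 0.112, 0.119]
contact_force: [1.3, -0.2, 0.7]
width: 0.0853
clock: 23.58
position: [0.4312, 0.2581, 0.3072]
ee_rot: [-0.005, 0.987, 0.111, 0.115]
contact_force: [1.0, 0.7, 2.2]
width: 0.0855
gp [0.418  0.2522 0.3222] d mm [-10.6  13.  142. ] yaw 13.0 tilt z [ 0.2128  0.027  -0.9767] turn -0.2
```

View pics/w35.png

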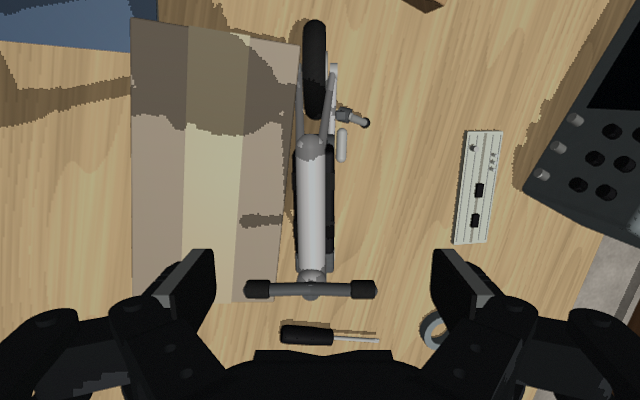

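Run:
```python
from fin import *
np.set_printoptions(precision=4,suppress=True)
p=grab("wrist")
T,_=tool()
print(proj(p,[[.4422,.2358,.1815],[.441,.241,.1815]]))
print([(m["point"][::-1],m["confidence"]) for m in mark_of(p,"top_tube")])
for u in((312,150),(311,210),(310,265)): print(u,onz(p,u,.1815),T[:3,:3].T@(onz(p,u,.1815)-T[:3,3])*1000)
```

```text
[[307.5342 210.856 ]
 [307.4517 204.3231]]
[([308.6, 215.6], 0.56)]
(312, 150) [0.4354 0.2829 0.1815] [-11.0605 -27.8763 124.1553]
(311, 210) [0.4448 0.2369 0.1815] [-12.1998  19.089  124.8229]
(310, 265) [0.4541 0.1906 0.1815] [-13.4121  66.2812 125.4786]
```

```bash
python3 -m inch '[[1,-8,13,38,0]]'
python3 -c "
from h import *
grab('wrist');grab('wrist')"
python3 -m inch '[[1,0,0,38,0]]'
python3 - <<'E'
from fin import *
np.set_printoptions(precision=4,suppress=True)
grab("wrist");p=grab("wrist")
go([.4435,.2415,.1815],13.2);save(p,"w36.png")
print([(m["point"][::-1],m["confidence"]) for m in mark_of(p,"top_tube")])
print(proj(p,[.4435,.2415,.1815]))
E
```

```text
clock: 23.87
position: [0.437, 0.2467, 0.2763]
ee_rot: [-0.007, 0.986, 0.112, 0.122]
contact_force: [1.8, 0.9, -0.2]
width: 0.0851
clock: 24.05
position: [0.4401, 0.2438, 0.2334]
ee_rot: [-0.004, 0.987, 0.11, 0.114]
contact_force: [2.1, 1.0, 0.7]
width: 0.0852
gp [0.4301 0.2404 0.2417] d mm [ 0.8  0.5 61.6] yaw 12.9 tilt z [ 0.2032  0.0235 -0.9788] turn -0.3
[([313.9, 237.1], 0.58), ([197.2, 163.0], 0.44)]
[[320.1502 224.7787]]
```

View pics/w36.png

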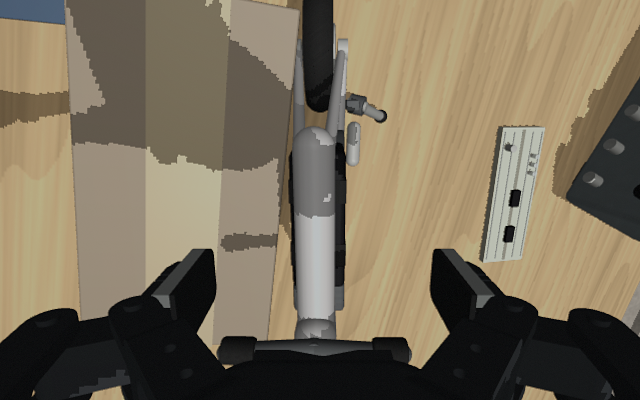

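```bash
python3 -m inch '[[1,0,0,34,0]]'
python3 -c "
from h import *
grab('wrist');grab('wrist')"
python3 -m inch '[[1,-1,0,25,0]]'
python3 - <<'E'
from fin import *
np.set_printoptions(precision=4,suppress=True)
grab("wrist");p=grab("wrist")
go([.4425,.2415,.1815],13.2);save(p,"w37.png")
print(tool()[1]["contact_force"])
E
```

```text
clock: 24.28
position: [0.4483, 0.2457, 0.2006]
ee_rot: [-0.004, 0.987, 0.111, 0.113]
contact_force: [1.8, 0.8, 0.8]
width: 0.0854
clock: 24.47
position: [0.4513, 0.2457, 0.1732]
ee_rot: [-0.003, 0.988, 0.111, 0.11]
contact_force: [1.1, 0.3, 0.5]
width: 0.0854
gp [0.4434 0.2432 0.1857] d mm [-2.1  1.4  3.9] yaw 12.9 tilt z [ 0.2036  0.0241 -0.9788] turn -0.3
[-0.3051 -0.184   1.176 ]
```

View pics/w37.png

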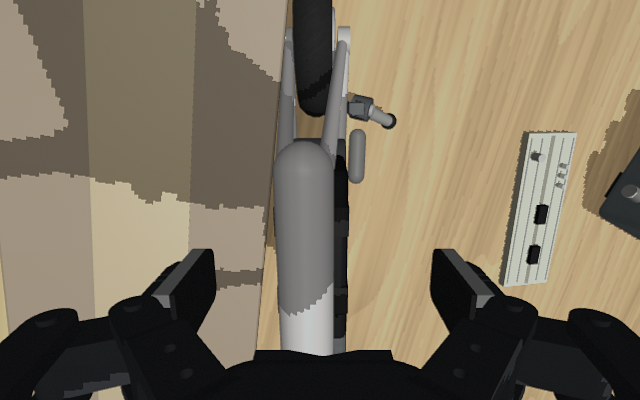

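```bash
python3 -m inch '[[1,-5,0,5,0]]'
python3 - <<'E'
from fin import *
np.set_printoptions(precision=4,suppress=True)
grab("wrist");p=grab("wrist")
go([.4425,.2415,.1815],13.2);save(p,"w38.png");print(tool()[1]["contact_force"])
E
```

```text
clock: 24.65
position: [0.4458, 0.2439, 0.1643]
ee_rot: [-0.001, 0.988, 0.111, 0.105]
contact_force: [1.0, 1.0, 0.4]
width: 0.0852
gp [0.4395 0.2425 0.181 ] d mm [2.7 1.7 0.1] yaw 12.9 tilt z [ 0.2043  0.0246 -0.9786] turn -0.3
[ 0.8211 -0.6605 -1.1169]
```

View pics/w38.png

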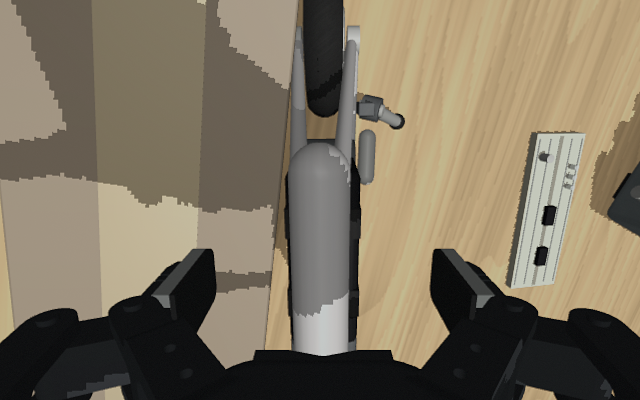

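```bash
python3 -m inch '[[0,0,0,0,0],[-1,0,0,0,0],[-1,0,0,0,0],[-1,0,0,0,0],[-1,0,0,0,0],[-1,0,0,0,0]]' 30
python3 - <<'E'
from fin import *
np.set_printoptions(precision=4,suppress=True)
grab("wrist");p=grab("wrist")
go([.4395,.2425,.181],13.2);save(p,"w39.png");T,s=tool();print(s["contact_force"],s["width"],s["moment"])
# displacement to upright
l=np.array([np.cos(np.radians(13)),np.sin(np.radians(13)),0]);
for a in(2.9,5.8,8.6,11.5):
    d=.185*((np.sin(np.radians(11.5))-np.sin(np.radians(11.5-a)))*l+np.array([0,0,np.cos(np.radians(11.5-a))-np.cos(np.radians(11.5))])); print(a,T[:3,:3].T@d*1000)
E
```

```text
clock: 25.25
position: [0.4449, 0.2441, 0.1684]
ee_rot: [-0.002, 0.988, 0.111, 0.108]
contact_force: [-0.3, 0.0, -1.5]
width: 0.0207
gp [0.4409 0.2436 0.1866] d mm [-2.7  0.6  5.2] yaw 12.9 tilt z [ 0.2119  0.0279 -0.9769] turn -0.3
[-0.4185 -0.6099  2.0229] 0.020675823081272856 [-0.0428  0.2404  0.0869]
2.9 [ 9.3556 -0.017   0.3651]
5.8 [18.6806 -0.0437  1.2029]
8.6 [27.6329 -0.0785  2.4584]
11.5 [36.8286 -0.1239  4.2181]
```

View pics/w39.png

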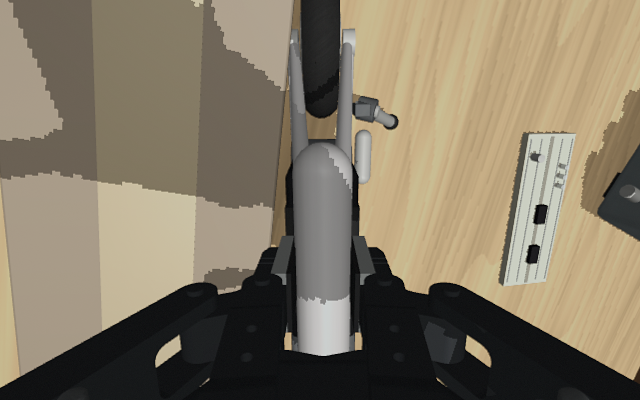

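```bash
cat > chk.py <<'E'
from fin import *
import sys
np.set_printoptions(precision=4,suppress=True)
grab("wrist");p=grab("wrist")
go([.4760,.2515,.185],13.2);T,s=tool();print("F",s["contact_force"],s["width"],s["moment"])
if len(sys.argv)>1: save(p,sys.argv[1])
E
python3 -m inch '[[-1,9,0,0,0]]'; python3 chk.py
python3 -m inch '[[-1,9,0,1,0]]'; python3 chk.py w40.png
```

```text
clock: 25.43
position: [0.4509, 0.2455, 0.1696]
ee_rot: [-0.002, 0.988, 0.111, 0.105]
contact_force: [-3.6, 0.0, 1.6]
width: 0.0207
gp [0.4502 0.2457 0.188 ] d mm [25.2 -0.   8.6] yaw 12.9 tilt z [ 0.2115  0.0278 -0.977 ] turn -0.3
F [-0.5321  0.961  -6.8245] 0.020784718667395598 [0.0777 0.1674 0.0128]
clock: 25.62
position: [0.4616, 0.2479, 0.1704]
ee_rot: [-0.002, 0.988, 0.111, 0.106]
contact_force: [-3.4, -0.5, 4.6]
width: 0.0208
gp [0.4605 0.2481 0.1889] d mm [14.6 -0.   7.2] yaw 12.9 tilt z [ 0.2125  0.0281 -0.9768] turn -0.3
F [-1.0213 -0.4837  1.2556] 0.020844631003227348 [-0.0148  0.3439  0.0647]
```

View pics/w40.png

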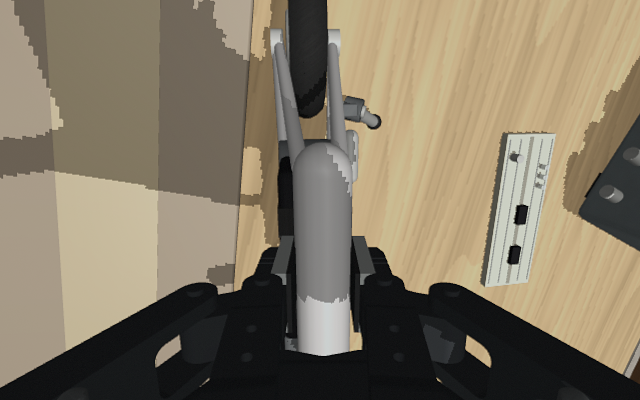

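```bash
python3 -m inch '[[-1,9,0,2,0]]'; python3 chk.py
python3 -m inch '[[-1,6,0,2,0]]'; python3 chk.py w41.png
python3 - <<'E'
from h import *
t=grab("top");save(t,"t41.png",(180,170,130,97),6);s=grab("scene");save(s,"s41.png",(290,180,150,150),4)
E
```

```text
clock: 25.8
position: [0.4728, 0.2506, 0.1711]
ee_rot: [-0.002, 0.988, 0.111, 0.107]
contact_force: [-3.6, 0.1, 7.3]
width: 0.0211
gp [0.4712 0.2506 0.1893] d mm [3.9 0.1 5.3] yaw 12.9 tilt z [ 0.2141  0.0288 -0.9764] turn -0.3
F [-1.0023  0.7569  3.0236] 0.02050410542235699 [ 0.0353  0.288  -0.0287]
clock: 25.98
position: [0.481, 0.2525, 0.1712]
ee_rot: [-0.003, 0.988, 0.11, 0.109]
contact_force: [-2.3, -0.4, 3.2]
width: 0.0211
gp [0.4783 0.2522 0.1894] d mm [-3.3  0.1  3.7] yaw 12.9 tilt z [ 0.2155  0.0293 -0.9761] turn -0.3
F [-3.9663  0.3842  6.1347] 0.020650181049814066 [-0.1165  0.5807  0.0396]
```

View pics/w41.png

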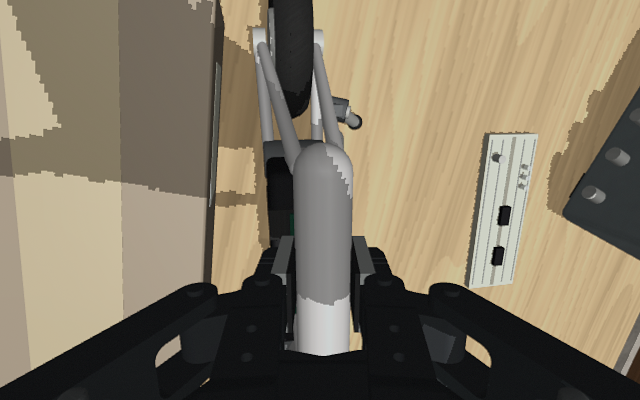

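View pics/t41.png

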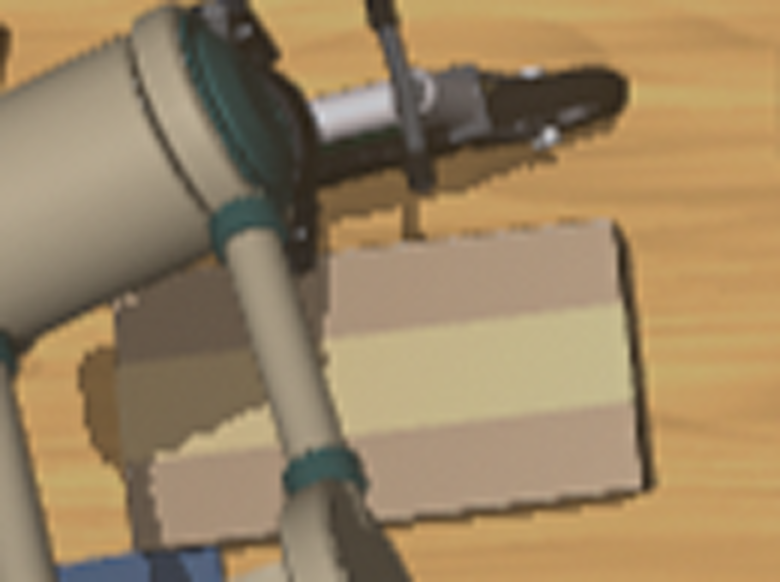

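View pics/s41.png

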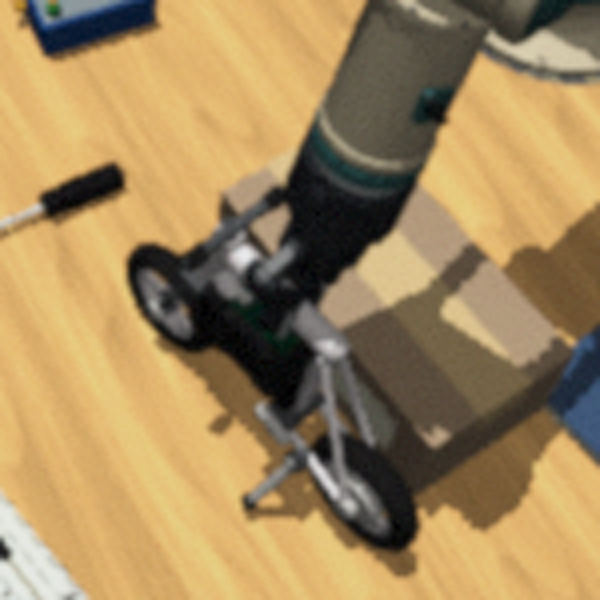

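Run:
```python
from fin import *
np.set_printoptions(precision=4,suppress=True)
w=grab("wrist");save(w,"w42.png",(230,0,160,150),4)
s=grab("scene");save(s,"s42.png",(315,225,85,100),7)
t=grab("top");save(t,"t42.png",(225,165,80,55),9)
for k in("stand_pivot","stand_foot","front_axle","rear_axle","top_tube","wheel_line"):
    for n,q in(("t",t),("s",s),("w",w)):
        print(n,k,[(np.round(m["point"][::-1],1),round(m["confidence"],2)) for m in mark_of(q,k)[:2]])
```

```text
t stand_pivot []
s stand_pivot [(array([364.9, 294.7]), 0.68)]
w stand_pivot [(array([339.2, 106. ]), 0.69)]
t stand_foot []
s stand_foot [(array([352.6, 304.6]), 0.51)]
w stand_foot [(array([354.5, 121.3]), 0.75)]
t front_axle [(array([270. , 190.3]), 0.61)]
s front_axle [(array([331.1, 255.6]), 0.55)]
w front_axle []
t rear_axle []
s rear_axle []
w rear_axle []
t top_tube [(array([229.4, 193.1]), 0.75)]
s top_tube [(array([362.6, 253.4]), 0.86)]
w top_tube [(array([323.4, 294.1]), 0.81)]
t wheel_line []
s wheel_line []
w wheel_line []
```

View pics/w42.png

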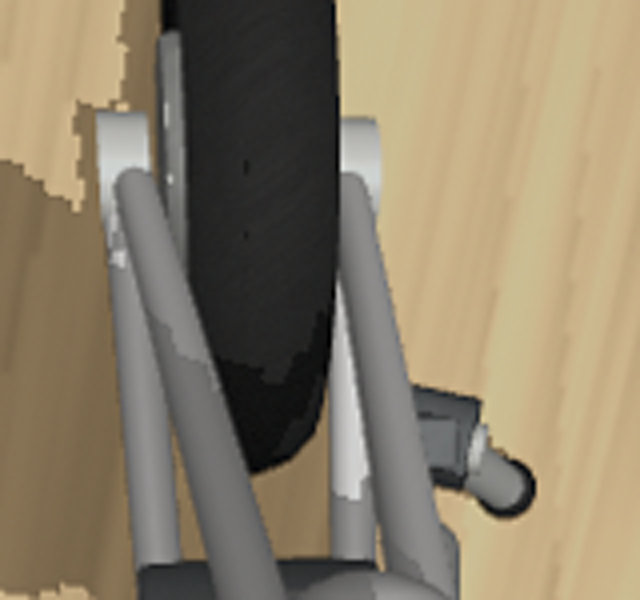

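View pics/s42.png

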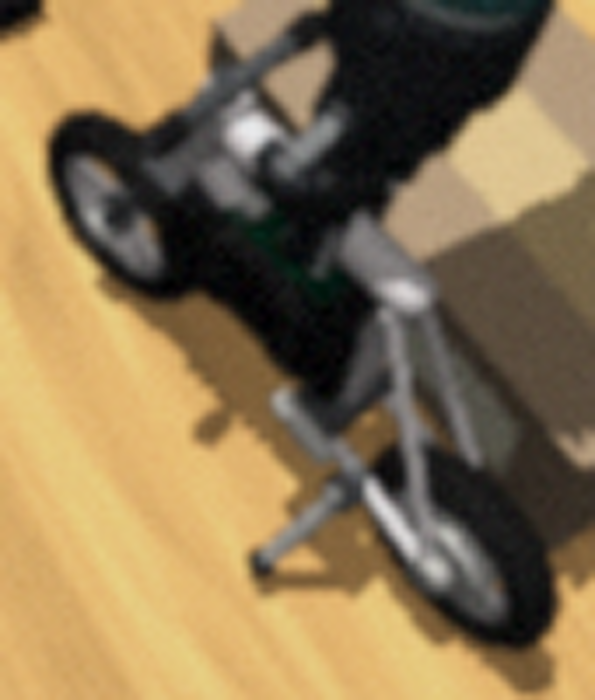

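View pics/t42.png

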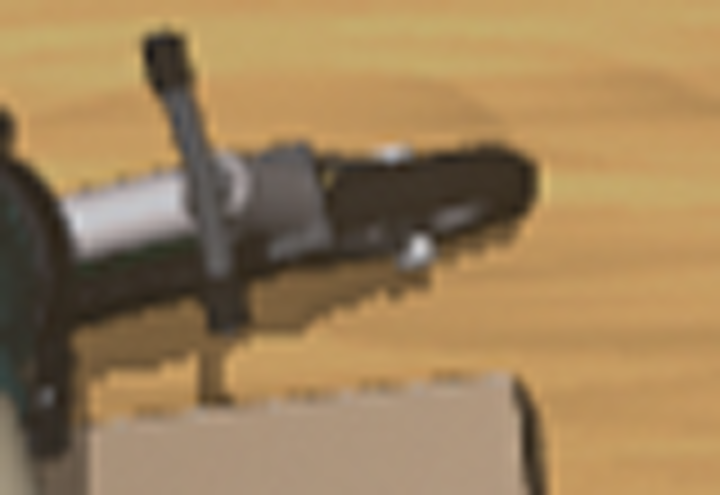

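Run:
```python
from fin import *
np.set_printoptions(precision=4,suppress=True)
w=grab("wrist");s=grab("scene");t=grab("top")
T,_=tool();gp=T[:3,3]+T[:3,2]*manip.grip_point_offset
w_=[(w,"rear",(290.3,36.3)),(w,"rear",(290.3,36.3)),(t,"front",(269.5,187)),(w,"foot",(355,121)),(w,"pivot",(340,107.5)),(s,"foot",(352.4,305.3)),(s,"front",(331.4,255))]
def f(v):
    M,tt=pose(v[:4]); r=[proj(p,(legpt(1.96,.064,v[:4]) if k=="foot" else M@np.array(P[k])+tt))[0]-uv for p,k,uv in w_]
    g=M.T@(gp-tt); return np.concatenate(r+[[g[1]*1000, 0*g[2]]])
s_=least_squares(f,[.48,.25,-1.345,0.0],loss="soft_l1",f_scale=1.5);v=s_.x
M,tt=pose(v);print(v,np.degrees(v[2:]),"gp in bike",M.T@(gp-tt)*1000);print(f(v)[:-2].reshape(-1,2),f(v)[-2])
# simple: lateral comparison
h=v[2];l=np.array([-np.sin(h),np.cos(h),0])
ra=onz(w,(290.3,36.3),.05);fa=onz(t,(269.5,187),.05)
print("axles",ra,fa,"heading",np.degrees(np.arctan2(*(fa-ra)[[1,0]])))
d=(fa-ra)[:2]/np.linalg.norm((fa-ra)[:2]);n=np.array([-d[1],d[0]]);x=(gp-ra)[:2]@n
print("tube lateral mm",x*1000,"roll deg(left +)",np.degrees(np.arctan(x/.135)))
```

```text
[ 0.4878  0.2523 -1.3688  0.0511] [-78.4264   2.9277] gp in bike [ -1.8412  -0.4787 189.6284]
[[ 0.2293  1.4938]
 [ 0.2293  1.4938]
 [-0.8103  1.939 ]
 [ 0.8589 -1.3968]
 [-1.3545 -2.1007]
 [-0.4753 -0.0301]
 [ 2.3001 -1.0474]] -0.4787244766678912
axles [0.4639 0.3555 0.05  ] [0.5127 0.1462 0.05  ] heading -76.88279085326774
tube lateral mm -10.248619987037785 roll deg(left +) -4.341322233393233
```

```bash
cat > roll.py <<'E'
from fin import *
import sys
np.set_printoptions(precision=4,suppress=True)
def run(w,s,t,obs):
    T,st=tool();gp=T[:3,3]+T[:3,2]*manip.grip_point_offset
    def f(v):
        M,tt=pose(v[:4]); r=[proj(p,(legpt(1.96,.064,v[:4]) if k=="foot" else M@np.array(P[k])+tt))[0]-uv for p,k,uv in obs]
        g=M.T@(gp-tt); return np.concatenate(r+[[g[1]*1000]])
    v=least_squares(f,[.48,.25,-1.345,0.0],loss="soft_l1",f_scale=1.5).x
    M,tt=pose(v);print(v,np.degrees(v[2:]),"gp bike",M.T@(gp-tt)*1000);print(f(v)[:-1].reshape(-1,2).tolist())
    ra=onz(w,obs[0][2],.05);fa=onz(t,[o[2] for o in obs if o[1]=="front" and o[0] is t][0],.05)
    d=(fa-ra)[:2]/np.linalg.norm((fa-ra)[:2]);n=np.array([-d[1],d[0]]);x=(gp-ra)[:2]@n
    print("axles",ra,fa,"tube lateral",x*1000,"roll left+",np.degrees(np.arctan(x/.135)),"F",st["contact_force"],"T",T[:3,2])
E
python3 -m inch '[[-1,6,0,2,0]]'; python3 chk.py
python3 - <<'E'
from h import *
w=grab("wrist");save(w,"w43.png",(230,0,160,150),4);t=grab("top");save(t,"t43.png",(225,165,80,55),9);s=grab("scene");save(s,"s43.png",(315,225,85,100),7)
E
```

```text
clock: 27.47
position: [0.4866, 0.2538, 0.1711]
ee_rot: [-0.003, 0.988, 0.11, 0.109]
contact_force: [-1.6, 0.1, 2.4]
width: 0.0207
gp [0.4841 0.2535 0.1892] d mm [-9.   0.2  2.3] yaw 12.9 tilt z [ 0.2164  0.0296 -0.9759] turn -0.3
F [-2.4048  0.2006  5.9545] 0.02070472316487383 [-0.157   0.5506  0.0508]
```

View pics/w43.png

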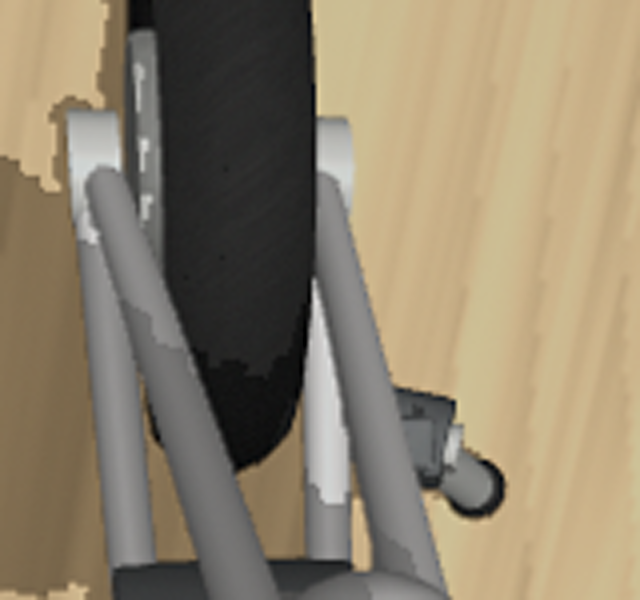

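View pics/t43.png

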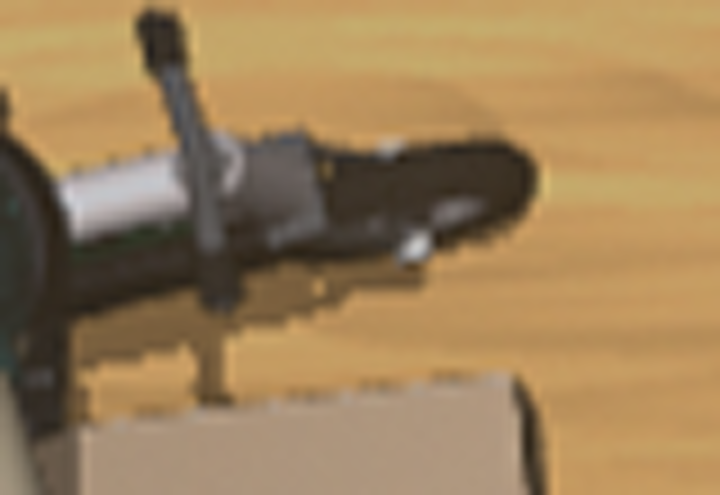

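View pics/s43.png

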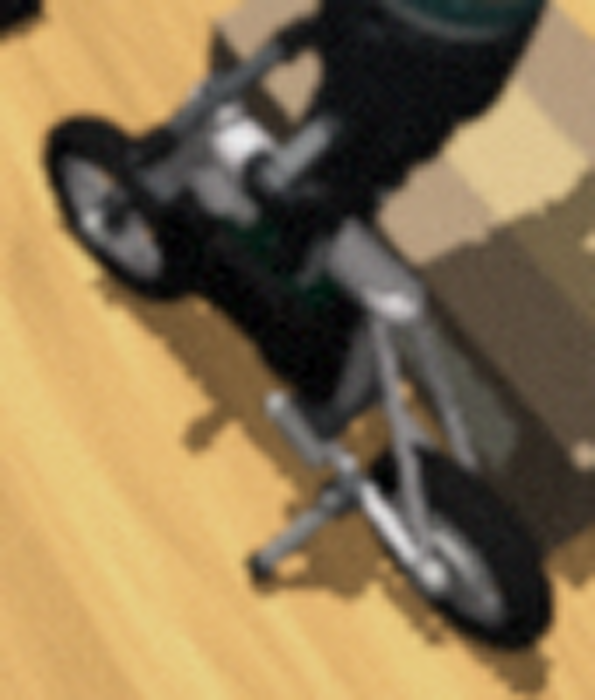

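Run:
```python
from roll import *
w=grab("wrist");s=grab("scene");t=grab("top")
run(w,s,t,[(w,"rear",(283.5,36.3)),(w,"rear",(283.5,36.3)),(t,"front",(269.3,186.4)),(w,"foot",(348,121)),(w,"pivot",(333.5,107.5)),(s,"foot",(352.4,305.9)),(s,"front",(331,255.2))])
# where would rear axle / foot project if upright with this heading
```

```text
[ 0.4882  0.2523 -1.3683  0.0202] [-78.3984   1.1577] gp bike [ -1.9996  -0.4024 189.278 ]
[[0.1475578182783579, 1.368708838548244], [0.1475578182783579, 1.368708838548244], [-0.7310281744253189, 1.9644387348841406], [0.7526939442964249, -1.3916682024503615], [-0.8645981213899177, -1.9719233190274537], [-0.7249333854642259, -0.2423999072871652], [2.2421683543212225, -0.9215007645305207]]
axles [0.4658 0.3558 0.05  ] [0.5147 0.1468 0.05  ] tube lateral -5.962740464746424 roll left+ -2.529021923937717 F [-1.1956  0.047   4.8466] T [ 0.2163  0.0295 -0.9759]
```

```bash
python3 -m inch '[[-1,5,0,1,0]]'; python3 chk.py
python3 - <<'E'
from h import *
w=grab("wrist");save(w,"w44.png",(230,0,160,150),4);t=grab("top");save(t,"t44.png",(225,165,80,55),9);s=grab("scene");save(s,"s44.png",(315,225,85,100),7)
E
```

```text
clock: 27.95
position: [0.4911, 0.2548, 0.171]
ee_rot: [-0.003, 0.988, 0.11, 0.109]
contact_force: [-2.9, -0.3, 0.7]
width: 0.021
gp [0.4882 0.2544 0.1891] d mm [-13.2   0.1   1.3] yaw 12.9 tilt z [ 0.2152  0.0292 -0.9761] turn -0.3
F [-2.8896  0.8788  4.2227] 0.021241567566164587 [-0.1684  0.9179  0.0289]
```

View pics/w44.png

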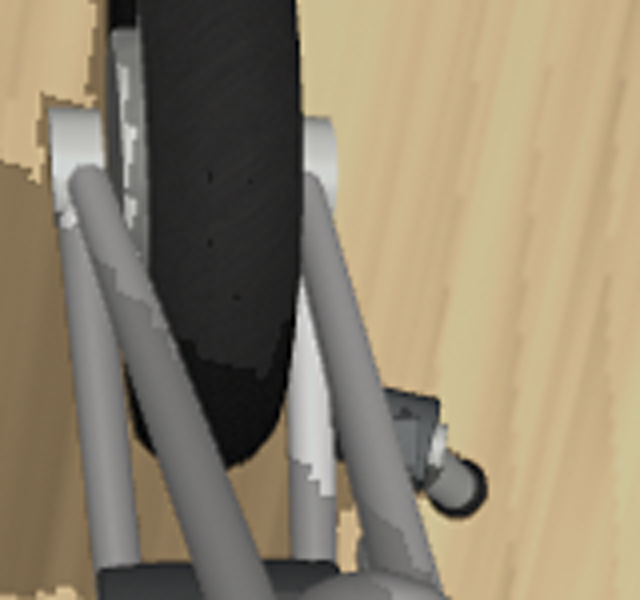

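View pics/t44.png

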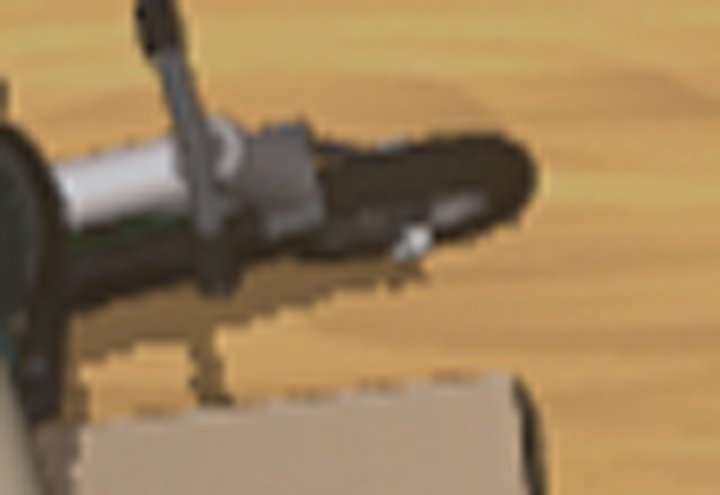

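View pics/s44.png

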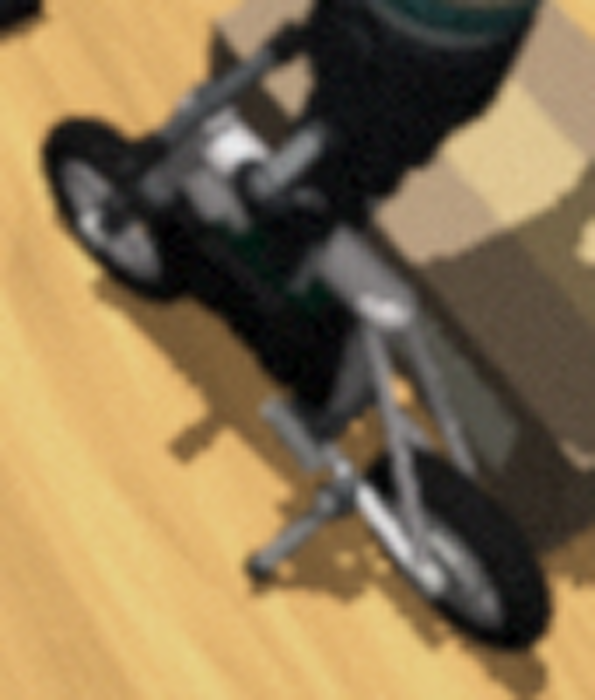

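Run:
```python
from roll import *
w=grab("wrist");s=grab("scene");t=grab("top")
run(w,s,t,[(w,"rear",(279.4,36.3)),(w,"rear",(279.4,36.3)),(t,"front",(269.1,186)),(w,"foot",(344,121)),(w,"pivot",(330,107.5)),(s,"foot",(352,306)),(s,"front",(330.7,255.3))])
# expected image of tyre/dropouts for upright pose: compare the direction of the wheel plane
```

```text
[ 0.4889  0.2524 -1.3671  0.0001] [-78.3318   0.0053] gp bike [ -2.1808  -0.3389 189.137 ]
[[0.1831995858129858, 1.3808514975998918], [0.1831995858129858, 1.3808514975998918], [-0.6245442516623712, 1.8008041070704621], [0.5994496462815846, -1.3927748810124285], [-0.8444228434375987, -1.8499621421663335], [-0.6087154555570464, -0.0026959624541973426], [2.078683723814777, -0.7126239476005765]]
axles [0.4674 0.356  0.05  ] [0.516  0.1475 0.05  ] tube lateral -2.8740008961328662 roll left+ -1.2195796416773044 F [-3.4078 -0.99    3.3171] T [ 0.2154  0.0293 -0.9761]
```

```bash
python3 -m inch '[[-1,1.5,0,0.5,0]]'; python3 chk.py w45.png
python3 - <<'E'
from h import *
for i in range(4): grab("wrist")
T,s=tool();print(T[:3,3],s["contact_force"],s["width"],s["clock"],s["qd"].round(3))
w=grab("wrist");save(w,"w45c.png",(230,0,160,150),4);s=grab("scene");save(s,"s45.png")
t=grab("top");save(t,"t45.png")
E
```

```text
clock: 28.43
position: [0.4935, 0.2553, 0.1707]
ee_rot: [-0.003, 0.988, 0.11, 0.109]
contact_force: [-2.0, 0.3, 3.4]
width: 0.0208
gp [0.4899 0.2549 0.189 ] d mm [-14.9   0.2   0.8] yaw 12.9 tilt z [ 0.2158  0.0295 -0.976 ] turn -0.3
F [-2.3053 -0.1115  2.5192] 0.020649501041035585 [-0.1055  0.667  -0.0466]
[0.49387609 0.25536698 0.1707069 ] [-2.16907235  0.45192189  3.41663857] 0.020998621631139653 28.7333 [ 0.001 -0.     0.001  0.001 -0.     0.001]
```

View pics/w45c.png

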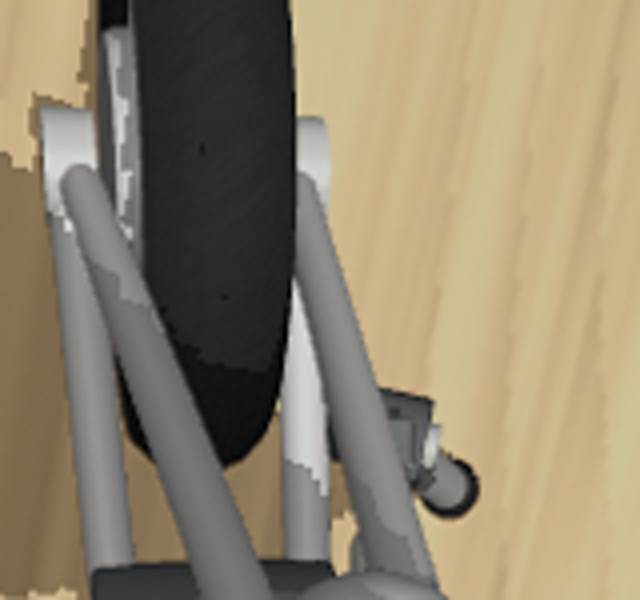

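View pics/s45.png

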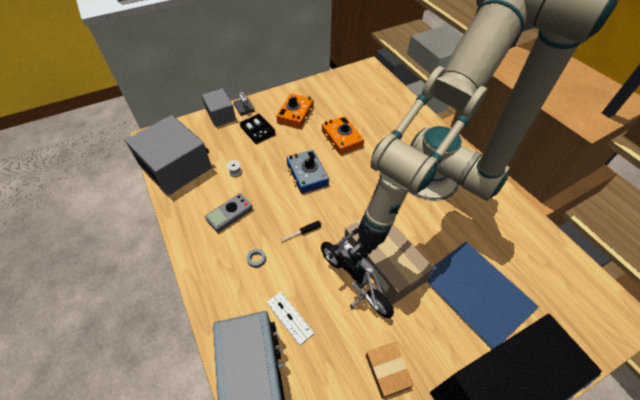

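View pics/t45.png

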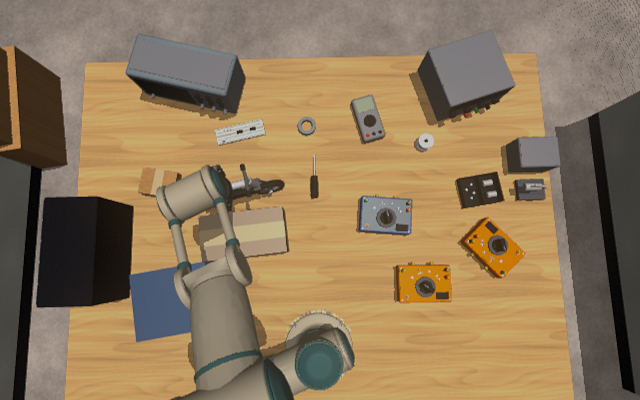

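Run:
```python
from roll import *
w=grab("wrist");s=grab("scene");t=grab("top")
run(w,s,t,[(w,"rear",(277.5,36)),(w,"rear",(277.5,36)),(t,"front",(269.1,185.8)),(w,"foot",(342,121)),(w,"pivot",(328,107.5)),(s,"foot",(352,306))])
print(manip.sign_off())
```

```text
[ 0.4879  0.2525 -1.3765 -0.0123] [-78.8702  -0.703 ] gp bike [ -1.948   -0.0769 188.9872]
[[0.38095312042105434, 1.1612143765118432], [0.38095312042105434, 1.1612143765118432], [-0.6231091297589728, 2.427465808550153], [-0.03787597311645641, -1.1077782174559587], [-0.8066995085796975, -1.832799424733082], [-0.5959711129256107, -0.05200306386120701]]
axles [0.4678 0.3562 0.05  ] [0.5167 0.1475 0.05  ] tube lateral -1.812978155261093 roll left+ -0.7694055749769335 F [-1.3447  0.0842  2.8533] T [ 0.2155  0.0293 -0.9761]
the job is handed in; nothing more can be done
None
```

I finished all three steps in order and handed the job in at about 29 s, still holding the bike upright by its top tube. The bike did shift and turn along the way (below).

- **Selector:** I turned it two clicks, from two arrowheads to the upright line on a base line. A wrist picture taken after letting go showed the pointer on that mark.
- **Kickstand:** It took several presses with one finger before it snapped over. Later pictures match the fully-down position, to about 2 px.
- **Bike upright:** I gripped the top tube at 30 N and swung the bike off the carton. The pictures show it clear of the carton. Small push-back on the tool suggests both wheels rest on the bench; I had no direct check of that.

**What was off or disagreed:**
- **Roll:** My two last estimates of how upright the bike is disagree in sign. Each is about 0.7°, one to the left and one to the right.
- **Bike position:** Earlier presses slipped off the leg and pushed the bike sideways. It turned about 6 to 8° and its wheels moved roughly 1 to 2 cm from where it first leaned.
- **Other objects:** The last top and scene pictures show none of the other things visibly moved.

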